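# Change over the lids in a laser engraving pallet

### The job

Get the engraving pallet ready for the next laser run: swing its blue hold-down frame right open, lay the finished (engraved) lids flat and side by side in the lined tray, and seat every plain lid that is the right size for the pockets fully home, one to a pocket. Then close the frame flat over them; leave the plain lids of the wrong size and the other things on the bench where they are.

Things in the scene. Friction and masses are not known exactly. Their poses are not given: they have to be found in the camera images.
- pallet: fixed aluminium engraving pallet, 243 (x) x 160 (y) x 18 mm; origin at the centre of its underside, z up. Three equal open pockets in a row along its x axis, 80 mm apart, each 113 mm long along the pallet's y axis, 53 mm wide along x, 6 mm deep (floor 12 mm, deck 18 mm above the bench). A seated lid stands 8 mm above the deck.
- pocket1 (a point): centre of the floor of the first pocket, at pallet x -80 mm; axes parallel to the pallet's
- pocket2 (a point): centre of the floor of the middle pocket, at pallet x 0
- pocket3 (a point): centre of the floor of the third pocket, at pallet x +80 mm
- frame (a joint): angle (rad) of the blue hold-down frame over the pallet: 0 = closed flat, 0.5 mm above seated lids (a lid not fully down keeps it from closing); grows as its free edge swings up; stop at 1.85, leaning past upright. Stiff hinge: it stays where left, 1 to 4 N at the bar moves it. Frame 243 x 153 x 6 mm, three windows 42 x 102 mm.
- frame_hinge (a point): middle of the frame's hinge axis, which runs parallel to the pallet's x axis above its +y edge (pallet y +78 mm), 29.5 mm above the bench
- frame_bar (a point): middle of the frame's handle: a round steel bar of 11 mm diameter parallel to the hinge, 198 mm from it and 43 mm beyond the frame's free edge (29.5 mm above the bench when closed). Clear length 108 mm between its two arms; it can turn between the fingers.
- tray: fixed low tray with blue lining for finished lids: inside 130 (x) x 210 (y) mm, floor 4 mm above the bench, walls 6 mm thick, tops 10 mm above the bench; room for three lids lying along its x axis, 75 mm apart in a row along y. Origin at the centre of its underside, z up.
- done1: finished lid with a dark burnt-in ornament on top, lying in one of the pallet's pockets at the start (two or three of done1 to done3 are there; None if absent): solid maple box lid, 110 x 50 x 14 mm thick; origin at the centre of its underside, x along its length, y across its width, z up. 
- done2: finished lid with a dark burnt-in ornament on top, lying in one of the pallet's pockets at the start (two or three of done1 to done3 are there; None if absent): solid maple box lid, 110 x 50 x 14 mm thick; origin at the centre of its underside, x along its length, y across its width, z up. 
- done3: finished lid with a dark burnt-in ornament on top, lying in one of the pallet's pockets at the start (two or three of done1 to done3 are there; None if absent): solid maple box lid, 110 x 50 x 14 mm thick; origin at the centre of its underside, x along its length, y across its width, z up. 
- blank1: plain blank of the right size, lying on the bench (two or three of blank1 to blank3 are there; None if absent): solid maple box lid, 110 x 50 x 14 mm thick; origin at the centre of its underside, x along its length, y across its width, z up. 
- blank2: plain blank of the right size, lying on the bench (two or three of blank1 to blank3 are there; None if absent): solid maple box lid, 110 x 50 x 14 mm thick; origin at the centre of its underside, x along its length, y across its width, z up. 
- blank3: plain blank of the right size, lying on the bench (two or three of blank1 to blank3 are there; None if absent): solid maple box lid, 110 x 50 x 14 mm thick; origin at the centre of its underside, x along its length, y across its width, z up. 
- odd_short: plain lid of a wrong size, too short for the pockets, among the blanks: solid maple box lid, 92 x 50 x 14 mm thick; origin at the centre of its underside, x along its length, y across its width, z up. 
- odd_wide: plain lid of a wrong size, too wide for the pockets, among the blanks: solid maple box lid, 110 x 62 x 14 mm thick; origin at the centre of its underside, x along its length, y across its width, z up. 
- pliers: loose pliers with red handles, 140 mm long, lying on the bench to the right; origin on the bench near the pivot. Bystander.
- tin: loose white plastic jar with a red cap, diameter 60 mm, 45 mm high, on the bench; origin at the centre of its underside. Bystander.
Mind the look-alikes: they are no part of the job. What is shaped like the blank1 but green, turquoise or yellow is not meant.

How it is judged:
On the way, in this order (a step that is already met when the one before it is completed fails the run):
1. the hold-down frame is swung open (value of joint frame above 1.3 rad), for 0.2 s.
2. with the frame open, every finished lid lies in the tray and every right-size blank is seated in a pocket (value of joint frame above 1 rad and x of done1 in the frame of tray between -0.055 and 0.055 m and y of done1 in the frame of tray between -0.085 and 0.085 m and z of done1 in the frame of tray between 0 and 0.008 m and angle between each of done1, done2, done3's own z axis and vertical below 0.06 rad and x of done2 in the frame of tray between -0.055 and 0.055 m and y of done2 in the frame of tray between -0.085 and 0.085 m and z of done2 in the frame of tray between 0 and 0.008 m and x of done3 in the frame of tray between -0.055 and 0.055 m and y of done3 in the frame of tray between -0.085 and 0.085 m and z of done3 in the frame of tray between 0 and 0.008 m and ((horizontal distance between blank1 and pocket1 below 0.005 m and z of blank1 in the frame of pocket1 between -0.0025 and 0.0025 m and angle between the x axis of blank1 and the y axis of pallet, either way round below 0.06 rad and angle between blank1's own z axis and vertical below 0.03 rad) or (horizontal distance between blank1 and pocket2 below 0.005 m and z of blank1 in the frame of pocket2 between -0.0025 and 0.0025 m and angle between the x axis of blank1 and the y axis of pallet, either way round below 0.06 rad and angle between blank1's own z axis and vertical below 0.03 rad) or (horizontal distance between blank1 and pocket3 below 0.005 m and z of blank1 in the frame of pocket3 between -0.0025 and 0.0025 m and angle between the x axis of blank1 and the y axis of pallet, either way round below 0.06 rad and angle between blank1's own z axis and vertical below 0.03 rad)) and ((horizontal distance between blank2 and pocket1 below 0.005 m and z of blank2 in the frame of pocket1 between -0.0025 and 0.0025 m and angle between the x axis of blank2 and the y axis of pallet, either way round below 0.06 rad and angle between blank2's own z axis and vertical below 0.03 rad) or (horizontal distance between blank2 and pocket2 below 0.005 m and z of blank2 in the frame of pocket2 between -0.0025 and 0.0025 m and angle between the x axis of blank2 and the y axis of pallet, either way round below 0.06 rad and angle between blank2's own z axis and vertical below 0.03 rad) or (horizontal distance between blank2 and pocket3 below 0.005 m and z of blank2 in the frame of pocket3 between -0.0025 and 0.0025 m and angle between the x axis of blank2 and the y axis of pallet, either way round below 0.06 rad and angle between blank2's own z axis and vertical below 0.03 rad)) and ((horizontal distance between blank3 and pocket1 below 0.005 m and z of blank3 in the frame of pocket1 between -0.0025 and 0.0025 m and angle between the x axis of blank3 and the y axis of pallet, either way round below 0.06 rad and angle between blank3's own z axis and vertical below 0.03 rad) or (horizontal distance between blank3 and pocket2 below 0.005 m and z of blank3 in the frame of pocket2 between -0.0025 and 0.0025 m and angle between the x axis of blank3 and the y axis of pallet, either way round below 0.06 rad and angle between blank3's own z axis and vertical below 0.03 rad) or (horizontal distance between blank3 and pocket3 below 0.005 m and z of blank3 in the frame of pocket3 between -0.0025 and 0.0025 m and angle between the x axis of blank3 and the y axis of pallet, either way round below 0.06 rad and angle between blank3's own z axis and vertical below 0.03 rad))), for 0.2 s.
At the end, for the whole second after the job is handed in: the frame is closed to within 0.04 rad; each right-size blank present is seated in a pocket (within 5 mm of its centre, underside within 2.5 mm of the floor, square to 0.06 rad, level to 0.03 rad); each finished lid present lies flat (0.06 rad) on the tray's floor, inside its walls; all at rest (value of joint frame below 0.04 rad and x of done1 in the frame of tray between -0.055 and 0.055 m and y of done1 in the frame of tray between -0.085 and 0.085 m and z of done1 in the frame of tray between 0 and 0.008 m and angle between each of done1, done2, done3's own z axis and vertical below 0.06 rad and x of done2 in the frame of tray between -0.055 and 0.055 m and y of done2 in the frame of tray between -0.085 and 0.085 m and z of done2 in the frame of tray between 0 and 0.008 m and x of done3 in the frame of tray between -0.055 and 0.055 m and y of done3 in the frame of tray between -0.085 and 0.085 m and z of done3 in the frame of tray between 0 and 0.008 m and ((horizontal distance between blank1 and pocket1 below 0.005 m and z of blank1 in the frame of pocket1 between -0.0025 and 0.0025 m and angle between the x axis of blank1 and the y axis of pallet, either way round below 0.06 rad and angle between blank1's own z axis and vertical below 0.03 rad) or (horizontal distance between blank1 and pocket2 below 0.005 m and z of blank1 in the frame of pocket2 between -0.0025 and 0.0025 m and angle between the x axis of blank1 and the y axis of pallet, either way round below 0.06 rad and angle between blank1's own z axis and vertical below 0.03 rad) or (horizontal distance between blank1 and pocket3 below 0.005 m and z of blank1 in the frame of pocket3 between -0.0025 and 0.0025 m and angle between the x axis of blank1 and the y axis of pallet, either way round below 0.06 rad and angle between blank1's own z axis and vertical below 0.03 rad)) and ((horizontal distance between blank2 and pocket1 below 0.005 m and z of blank2 in the frame of pocket1 between -0.0025 and 0.0025 m and angle between the x axis of blank2 and the y axis of pallet, either way round below 0.06 rad and angle between blank2's own z axis and vertical below 0.03 rad) or (horizontal distance between blank2 and pocket2 below 0.005 m and z of blank2 in the frame of pocket2 between -0.0025 and 0.0025 m and angle between the x axis of blank2 and the y axis of pallet, either way round below 0.06 rad and angle between blank2's own z axis and vertical below 0.03 rad) or (horizontal distance between blank2 and pocket3 below 0.005 m and z of blank2 in the frame of pocket3 between -0.0025 and 0.0025 m and angle between the x axis of blank2 and the y axis of pallet, either way round below 0.06 rad and angle between blank2's own z axis and vertical below 0.03 rad)) and ((horizontal distance between blank3 and pocket1 below 0.005 m and z of blank3 in the frame of pocket1 between -0.0025 and 0.0025 m and angle between the x axis of blank3 and the y axis of pallet, either way round below 0.06 rad and angle between blank3's own z axis and vertical below 0.03 rad) or (horizontal distance between blank3 and pocket2 below 0.005 m and z of blank3 in the frame of pocket2 between -0.0025 and 0.0025 m and angle between the x axis of blank3 and the y axis of pallet, either way round below 0.06 rad and angle between blank3's own z axis and vertical below 0.03 rad) or (horizontal distance between blank3 and pocket3 below 0.005 m and z of blank3 in the frame of pocket3 between -0.0025 and 0.0025 m and angle between the x axis of blank3 and the y axis of pallet, either way round below 0.06 rad and angle between blank3's own z axis and vertical below 0.03 rad)) and linear speed of each of blank1, blank2, blank3, done1, done2, done3 below 0.02 m/s); the robot touches nothing.
It fails at once if a wrong-size lid is moved more than 60 mm (distance of any of odd_short, odd_wide from where it was at the start of the episode above 0.06 m).
It fails at once if the pliers or the jar are moved more than 50 mm (distance of any of pliers, tin from where it was at the start of the episode above 0.05 m).
Of done1, done2, done3 only 2 to 3 are there at a start; the rules pass over those that are not, and their reading is None.
Of blank1, blank2, blank3 only 2 to 3 are there at a start; the rules pass over those that are not, and their reading is None.
At some moment in a run one of blank1, blank2, blank3 may be knocked a few centimetres aside while the robot is not near it.
Once in a run the grip may slacken for a moment while it holds something.
It also fails if it takes over 210 s, if anything falls off the work surface, if the arm or the gripper's body presses on something with over 40 N, if the wrist force passes 120 N, or if a joint passes its speed limit or range.

### The arm

A 7-joint arm with a two-finger parallel gripper is mounted at the origin on the work surface. World frame = base frame: x ahead of the robot, y to its left, z up, the work surface at z = 0. Lengths are in m, angles in rad, forces in N, time in s.
With the tool pointing down it reaches from about 0.35 to 0.9 m from the base axis. Payload 8.1 kg.
Tool frame: the origin (TCP) lies at the very end of the fingers, on their centre line; the grasp point (between the pads) lies 19 mm behind it; z points along the fingers, y is the line along which they close (so a half turn about z gives the same grasp; the last joint's range is limited). The gripper opens to 92 mm and grips with 3 to 60 N. Pads are 19 mm wide; open, the fingers measure 130 mm over their backs; the gripper's body (75 mm by 190 mm) begins 47 mm behind the grasp point.
Start: joints at [-1.414, 0.434, 0.025, 1.573, -0.012, 1.134, -0.075], TCP at [0.161, 0.604, 0.227] pointing down, gripper open.
Joint ranges: [-2.62, 2.62], [-0.44, 2.09], [-1.27, 1.32], [0.08, 2.57], [-1.32, 4.46], [0.12, 2], [-2.74, 2.74]. Speed limits (rad/s): [2.22, 2.22, 3.01, 3.01, 3.14, 3.14, 3.14].

### API

Orientations are given as a rotation vector (axis times angle).
In Python, from cell import observe, get_image, sign_off, find_in, trace, place_of gives the robot as it stands. The module is installed in compiled form; this text tells all that it offers.
- The arm moves only by the shell command python3 -m handwheel 'ROWS' [OPENING] [FORCE]. ROWS is JSON, a list of rows, each a list of 6 numbers: the shift along the tool's x, y, z each as a share of 0.02 m, from -1 to 1, then the turn, a rotation vector about the tool's x, y, z each as a share of 4 degrees, from -1 to 1. A call has 1 to 8 rows; each row shifts and turns the commanded pose from where the row before left it, along the tool's axes as they then stand; what a row does not reach is not made up. A row lasts 1/12 s, in which the tool goes at most 41.7 mm and 7.16 degrees, less where a joint would pass 70% of its speed; a pose out of reach is approached as far as the arm can. A call with a number of a shift or a turn outside -1 to 1 is refused whole. A call with a gripper value outside its range is refused whole. OPENING is the opening, from 0 (shut) to 1 (fully open), set as the call begins (- or left out, the last holds). The fingers move at their own pace and stop on an object; FORCE is the grip in N (left out, the last holds). Time passes only in rows, so rows that do not move let the fingers close. It gives the time, the measured TCP pose, the force, the opening and the grip force at its end, in the units of the state.
- observe(): the state, without advancing time (a new reading comes with each control period).
- get_image(name): name is "scene" or "top"; returns a dict with "image" (400x640x3 uint8, red, green, blue), "fx", "fy", "cx", "cy" (pixels), "k1" (the pictures are not rectified: a ray, as slopes to the right and down, at radius r is drawn at 1 + k1 r^2 times it, then the intrinsics apply), "position" and "orientation" of the camera in the world. Camera axes: x right, y down, z forward; pixel columns grow to the right and rows downward; lengths in m; the calibration is good to about 2 mm. A picture is of the moment at which its call begins. There is no depth.
- sign_off(): hands the job in; it is judged then, once.
Trained networks look in the newest picture that a camera, given by its name, has taken for a name from the list of things; names that differ only in an ending like _2 or _b are one class to them, and where a whole thing is asked for, a point or a joint stands for the part that bears it (a point fixed in the world has none). Each returns a list of dicts, best first, with "score" (0 to 1); they miss things now and then, are a little off and sometimes report something else, mostly with a low value. They report only what shows in the picture. A call takes as long as a camera call. They do not tell look-alikes from the thing itself.
- find_in(label, camera): "rect" ([centre column, centre row, width, height] as shares, 0 to 1, of the picture: columns of its width, rows of its height, round what is visible of it).
- trace(label, camera): "region" (400x640 bool, what is visible of it) and "rect" ([centre column, centre row, width, height] as shares, 0 to 1, of the picture: columns of its width, rows of its height, round what is visible of it).
- place_of(label, camera): "point" ([column, row] as shares, 0 to 1, of the picture: columns of its width, rows of its height: a listed point, or the origin of a listed thing).
The state is a dict: "clock": time; "joints": joint angles; "dq": joint speeds; "joint_efforts": joint torques, N m; "position": TCP position; "ee_rot": TCP orientation; "force": force on the tool from outside, world axes, zero at the start; "ft_torque": the same for the moment, N m; "width": opening from 0.0 (shut) to 1.0 (fully open); "gripper_force": force on a finger pad.
Only numpy, scipy, OpenCV 4.12 (cv2) and the standard library are available. Lean on these libraries where they do the work, as an engineer would, in place of code of your own. Each camera call takes 0.05 s, during which the arm holds its last target. There are 200 camera calls.

## Working session

There is one attempt and no reset: what is moved stays moved. The work goes in short steps, Python scripts to look and compute and a shell command to move; the robot and the scene stay as the last step left them, time stands still between calls to the robot, and variables do not carry over. Pictures are saved under pics/ and viewed, at most 14 in all, crops included, and the job is handed in when it is done.

```bash
mkdir -p pics; cat > h.py <<'E'
import numpy as np, cv2, json
from scipy.spatial.transform import Rotation as R
from cell import observe, get_image, find_in, trace, place_of
def snap(name,fn=None):
    d=get_image(name)
    if fn: cv2.imwrite('pics/'+fn+'.png',d['image'][:,:,::-1])
    return d
def Rc(d):
    o=np.array(d['orientation'],float)
    return R.from_rotvec(o).as_matrix() if o.shape==(3,) else (o if o.shape==(3,3) else R.from_quat(o).as_matrix())
def ray(d,px):
    K=np.array([[d['fx'],0,d['cx']],[0,d['fy'],d['cy']],[0,0,1.]])
    p=cv2.undistortPoints(np.array(px,float).reshape(-1,1,2),K,np.array([d['k1'],0,0,0,0.])).reshape(-1,2)
    return np.c_[p,np.ones(len(p))]@Rc(d).T
def on_z(d,px,z):
    r=ray(d,px);c=np.array(d['position']);return c+r*((z-c[2])/r[:,2])[:,None]
def proj(d,P):
    q=(np.array(P,float).reshape(-1,3)-d['position'])@Rc(d)
    s=q[:,:2]/q[:,2:];r2=(s**2).sum(1,keepdims=True);s=s*(1+d['k1']*r2)
    return s*[d['fx'],d['fy']]+[d['cx'],d['cy']]
E
python3 - <<'E'
from h import *
for n in('scene','top'):
    d=snap(n,n+'0'); print(n,{k:np.round(v,3) if k!='image' else 0 for k,v in d.items()})
o=observe();print({k:np.round(v,3) for k,v in o.items()})
E
```

```text
scene {'image': 0, 'fx': np.float64(506.181), 'fy': np.float64(506.181), 'cx': np.float64(313.622), 'cy': np.float64(203.69), 'k1': np.float64(-0.164), 'position': array([1.598, 0.489, 0.843]), 'orientation': array([-1.233, -2.049,  1.105])}
top {'image': 0, 'fx': np.float64(457.926), 'fy': np.float64(457.926), 'cx': np.float64(317.02), 'cy': np.float64(204.677), 'k1': np.float64(-0.002), 'position': array([ 0.349, -0.031,  1.322]), 'orientation': array([-2.166,  2.153, -0.175])}
{'clock': np.float64(0.1), 'joints': array([-1.414,  0.435,  0.025,  1.574, -0.012,  1.134, -0.075]), 'dq': array([ 0.002, -0.001, -0.001, -0.003, -0.001,  0.001,  0.001]), 'joint_efforts': array([ 4.0000e-03, -6.6913e+01,  9.8800e-01, -3.1514e+01, -6.1000e-02,
        3.7000e-02,  0.0000e+00]), 'position': array([0.161, 0.604, 0.226]), 'ee_rot': array([-4.070e-01, -3.115e+00,  2.000e-03]), 'force': array([ 0.237, -0.171,  0.441]), 'ft_torque': array([-0.01 ,  0.009,  0.021]), 'gripper_force': np.float64(0.0), 'width': np.float64(1.0)}
```

View pics/top0.png

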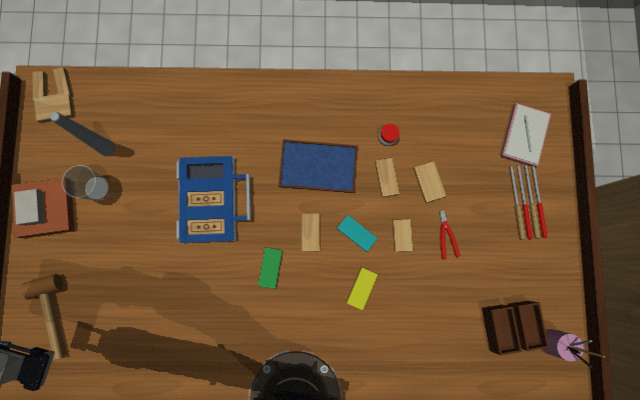

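View pics/scene0.png

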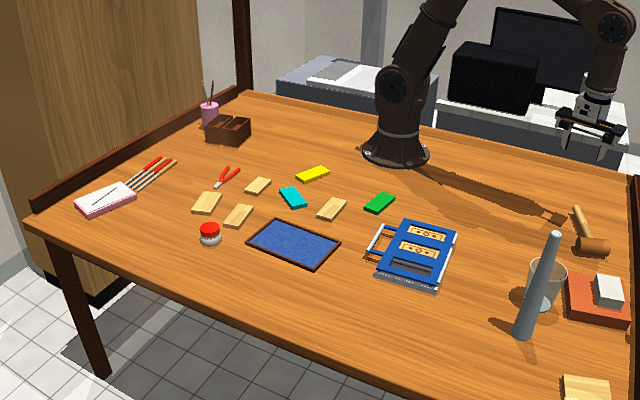

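The top view shows the pallet at about (207,199) with its hinge on the left and the bar at column 248. Two engraved lids show in the frame windows at (206,199) and (206,227), and the tray is at (318,166). There are plain lids at (311,232), (387,177), (430,182, looks wide) and (403,235, looks short). The jar is at (389,134) and the pliers at (448,235). Next I measure these.

```bash
cat >> h.py <<'E'
def rects(label,cam,d,z,smin=0.2):
    out=[]
    for t in trace(label,cam):
        if t['score']<smin: continue
        m=t['region'].astype(np.uint8)
        c=max(cv2.findContours(m,cv2.RETR_EXTERNAL,cv2.CHAIN_APPROX_NONE)[0],key=cv2.contourArea).reshape(-1,2)
        P=on_z(d,c,z)[:,:2]*1000
        (x,y),(w,h),a=cv2.minAreaRect(P.astype(np.float32))
        if w<h: w,h,a=h,w,a+90
        out.append((round(t['score'],2),np.round([x,y,w,h,(a+90)%180-90],1).tolist(),np.round(c.mean(0)).tolist(),int(m.sum())))
    return out
E
python3 - <<'E'
from h import *
d=snap('top')
for l,z in(('blank1',.014),('odd_short',.014),('odd_wide',.014),('done1',.026),('tray',.01),('pallet',.018),('frame',.0325),('tin',.045),('pliers',.005)):
    print(l)
    for r in rects(l,'top',d,z): print('  ',r)
print(on_z(d,[[0,0]],0))
for l,z in(('pocket1',.012),('pocket2',.012),('pocket3',.012),('frame_hinge',.0295),('frame_bar',.0295),('tray',0),('pallet',0),('blank1',0),('done1',.012)):
    for t in place_of(l,'top')[:4]: print(l,round(t['score'],2),np.round(np.array(t['point'])*[640,400],1),np.round(on_z(d,[np.array(t['point'])*[640,400]],z)*1000,1))
E
```

```text
blank1
   (0.85, [453.5, -41.7, 108.9, 48.8, 0.2], [311.0, 232.0], 675)
   (0.79, [615.7, -264.2, 110.1, 52.3, 10.9], [387.0, 177.0], 656)
   (0.66, [295.2, -188.4, 108.4, 53.0, -23.8], [362.0, 288.0], 719)
   (0.63, [452.4, -175.6, 112.8, 51.4, 51.5], [357.0, 233.0], 681)
   (0.55, [352.9, 70.5, 112.4, 54.0, -9.5], [270.0, 268.0], 735)
odd_short
   (0.88, [446.4, -306.3, 92.0, 53.0, 1.4], [402.0, 235.0], 586)
   (0.29, [603.3, -389.5, 111.1, 65.7, 17.8], [430.0, 181.0], 809)
   (0.23, [468.1, 256.0, 102.3, 41.8, -87.3], [206.0, 226.0], 533)
odd_wide
   (0.56, [604.3, -389.3, 110.5, 67.9, 18.5], [429.0, 181.0], 821)
   (0.39, [453.5, -40.3, 108.9, 51.7, 0.3], [310.0, 232.0], 696)
done1
   (0.92, [467.4, 253.5, 101.9, 39.7, -89.6], [206.0, 226.0], 505)
   (0.77, [546.1, 257.8, 99.3, 43.0, -87.5], [205.0, 198.0], 522)
tray
   (0.25, [549.8, 260.2, 104.1, 40.9, -89.5], [206.0, 198.0], 519)
pallet
   (0.96, [548.9, 236.5, 247.9, 208.7, 2.7], [212.0, 199.0], 3983)
frame
   (0.81, [547.6, 230.8, 243.0, 200.6, 2.6], [212.0, 198.0], 3252)
tin
   (0.58, [734.3, -265.1, 63.6, 53.3, -44.5], [38
[... 687 characters left out ...]
5 259.3  12. ]]
pocket3 0.74 [206.6 199.1] [[546.3 257.8  12. ]]
pocket3 0.56 [204.5 197.1] [[552.1 264.1  12. ]]
pocket3 0.33 [250.1 198. ] [[550.5 133.   12. ]]
frame_hinge 0.95 [181.1 200.9] [[537.9 325.6  29.5]]
frame_bar 0.63 [245.9 197.3] [[549.6 142.9  29.5]]
tray 0.62 [318.5 168.3] [[642.4 -64.4   0. ]]
tray 0.3 [386.7 135.3] [[ 745.1 -267.8    0. ]]
pallet 0.78 [210.8 201.1] [[542.2 248.    0. ]]
blank1 0.85 [269.1 269.4] [[346.7  75.4   0. ]]
blank1 0.85 [361.2 288.6] [[ 293.7 -187.4    0. ]]
blank1 0.64 [357.5 233.4] [[ 451.1 -178.     0. ]]
blank1 0.63 [310.3 232.7] [[452.3 -41.3   0. ]]
done1 0.69 [209.9 225.8] [[469.2 245.5  12. ]]
done1 0.58 [206.4 198.2] [[548.9 258.5  12. ]]
```

```bash
cat >> h.py <<'E'
def plan(x,y,z,a,quiet=False):
    """target TCP (mm) and direction a (deg, mod 180) of tool y in world; tool straight down"""
    o=observe();M=R.from_rotvec(o['ee_rot']).as_matrix();p=np.array(o['position'])
    cur=np.degrees(np.arctan2(M[1,1],M[0,1]))
    t=(a-cur+90)%180-90
    Y=np.radians(cur+t);T=np.array([[np.sin(Y),np.cos(Y),0],[-np.cos(Y),np.sin(Y),0],[0,0,-1.]]).T
    T=np.c_[np.array([np.sin(Y),-np.cos(Y),0]),np.array([np.cos(Y),np.sin(Y),0]),[0,0,-1.]]
    dr=R.from_matrix(M.T@T).as_rotvec(degrees=True)
    dp=np.array([x,y,z])/1000-p
    print('TCP',np.round(p*1000,1),'ydir %.1f'%cur,'tilt %.1f'%np.degrees(np.arccos(-M[2,2])),'j7 %.2f'%o['joints'][6],'w %.2f'%o['width'],'gf %.1f'%o['gripper_force'],'F',np.round(o['force'],1),'t %.1f'%o['clock'])
    print(' turn units',np.round(dr/4,2),' shift units now-frame',np.round(M.T@dp/.02,2),' after-turn frame',np.round(T.T@dp/.02,2))
E
python3 -c "
from h import *
plan(552,136,120,92.6)"
python3 -m handwheel '[[0,0,0,0,0,0]]' 0.35
```

```text
clock: 1.13
position: [0.1606, 0.604, 0.2267]
ee_rot: [0.407, 3.115, 0.0]
force: [-0.5, 0.2, -0.5]
width: 0.961
gripper_force: 0.0Traceback (most recent call last):
  File "<string>", line 3, in <module>
    plan(552,136,120,92.6)
    ~~~~^^^^^^^^^^^^^^^^^^
  File "h.py", line 39, in plan
    dr=R.from_matrix(M.T@T).as_rotvec(degrees=True)
       ~~~~~~~~~~~~~^^^^^^^
  File "scipy/spatial/transform/_rotation.pyx", line 1143, in scipy.spatial.transform._rotation.Rotation.from_matrix
ValueError: Non-positive determinant (left-handed or null coordinate frame) in rotation matrix 0: [[-9.53756498e-01  3.00580339e-01  4.27443260e-05]
 [ 3.00580330e-01  9.53756491e-01 -1.42730514e-04]
 [ 8.36696646e-05  1.23282052e-04  9.99999989e-01]].
```

```bash
sed -i '/T=np.array(\[\[np.sin/d; /^    Y=np.radians/d' h.py; sed -i 's/    T=np.c_\[.*/    Y=np.radians(cur+t);T=np.c_[[-np.sin(Y),np.cos(Y),0],[np.cos(Y),np.sin(Y),0],[0,0,-1.]]/' h.py
python3 -c "
from h import *
plan(552,136,120,92.6)"
```

```text
TCP [160.6 604.  226.7] ydir 75.1 tilt 0.0 j7 -0.08 w 0.96 gf 0.0 F [-0.5  0.2 -0.5] t 1.1
 turn units [ 0.    0.   -4.37]  shift units now-frame [-24.93 -17.59   5.34]  after-turn frame [-18.49 -24.27   5.34]
```

```bash
H="python3 -m handwheel"
python3 -m handwheel '[[0,0,0,0,0,-0.87],[0,0,0,0,0,-0.87],[0,0,0,0,0,-0.87],[0,0,0,0,0,-0.87],[0,0,0,0,0,-0.87]]' 0.35 >/dev/null
python3 -m handwheel '[[-0.74,-0.97,0.1,0,0,0],[-0.74,-0.97,0.1,0,0,0],[-0.74,-0.97,0.1,0,0,0],[-0.74,-0.97,0.1,0,0,0],[-0.74,-0.97,0.1,0,0,0],[-0.74,-0.97,0.1,0,0,0],[-0.74,-0.97,0.1,0,0,0],[-0.74,-0.97,0.1,0,0,0]]'>/dev/null
python3 -m handwheel '[[-0.74,-0.97,0.1,0,0,0],[-0.74,-0.97,0.1,0,0,0],[-0.74,-0.97,0.1,0,0,0],[-0.74,-0.97,0.1,0,0,0],[-0.74,-0.97,0.1,0,0,0],[-0.74,-0.97,0.1,0,0,0],[-0.74,-0.97,0.1,0,0,0],[-0.74,-0.97,0.1,0,0,0]]'>/dev/null
python3 -m handwheel '[[-0.74,-0.97,0.1,0,0,0],[-0.74,-0.97,0.1,0,0,0],[-0.74,-0.97,0.1,0,0,0],[-0.74,-0.97,0.1,0,0,0],[-0.74,-0.97,0.1,0,0,0],[-0.74,-0.97,0.1,0,0,0],[-0.74,-0.97,0.1,0,0,0],[-0.74,-0.97,0.1,0,0,0]]'
python3 -c "
from h import *
plan(552,136,12,92.6)
d=snap('top','top1')
print(rects('frame','top',d,.0325)[:1]);print([np.round(on_z(d,[np.array(t['point'])*[640,400]],.0295)*1000) for t in place_of('frame_bar','top')[:2]])
"
```

```text
clock: 3.55
position: [0.5366, 0.1535, 0.1788]
ee_rot: [-0.069, 3.141, 0.0]
force: [-0.1, 0.7, 0.1]
width: 0.353
gripper_force: 0.0
TCP [536.6 153.5 178.8] ydir 92.5 tilt 0.0 j7 1.31 w 0.35 gf 0.0 F [-0.1  0.7  0.1] t 3.5
 turn units [ 0.    0.   -0.02]  shift units now-frame [-0.73 -0.91  8.34]  after-turn frame [-0.73 -0.91  8.34]
[(0.59, [508.5, 141.1, 42.8, 22.5, 1.4], [247.0, 213.0], 80)]
[array([[548., 133.,  30.]])]
```

View pics/top1.png

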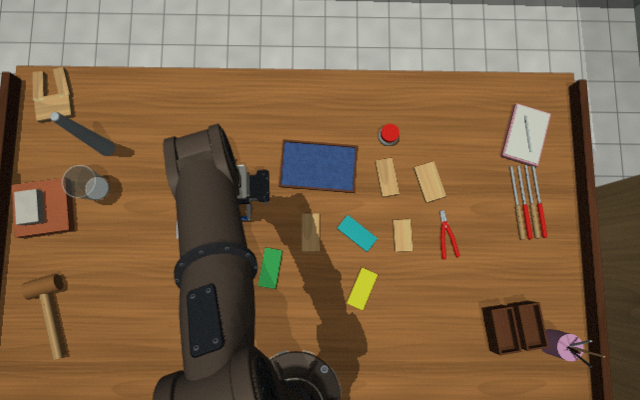

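The arm hides the pallet from above, and the bar still shows at about (247,213). I lower the fingers onto the bar.

```bash
python3 -m handwheel '[[-0.73,-0.91,1,0,0,0],[0,0,1,0,0,0],[0,0,1,0,0,0],[0,0,1,0,0,0],[0,0,1,0,0,0],[0,0,1,0,0,0],[0,0,0.6,0,0,0]]' 0.35 >/dev/null
python3 -m handwheel '[[0,0,0.6,0,0,0],[0,0,0.5,0,0,0],[0,0,0.5,0,0,0],[0,0,0,0,0,0]]'
python3 -m handwheel '[[0,0,0,0,0,0],[0,0,0,0,0,0],[0,0,0,0,0,0],[0,0,0,0,0,0],[0,0,0,0,0,0],[0,0,0,0,0,0]]' 0 20
python3 -c "
from h import *
plan(552,136,12,92.6)
d=snap('scene','sc2')
cv2.imwrite('pics/sc2c.png',cv2.resize(d['image'][180:300,330:490,::-1],None,fx=4,fy=4))
"
```

```text
clock: 4.62
position: [0.5499, 0.1374, 0.0131]
ee_rot: [0.07, -3.138, 0.0]
force: [-0.9, -0.2, 0.2]
width: 0.351
gripper_force: 0.0
clock: 5.12
position: [0.5517, 0.1393, 0.0155]
ee_rot: [-0.071, 3.139, 0.004]
force: [-0.4, 5.3, -1.2]
width: 0.115
gripper_force: 20.0
TCP [551.7 139.3  15.5] ydir 92.6 tilt 0.2 j7 1.39 w 0.12 gf 20.0 F [-0.4  5.3 -1.2] t 5.1
 turn units [0.04 0.02 0.  ]  shift units now-frame [-0.01 -0.17  0.17]  after-turn frame [-0.01 -0.17  0.17]
```

View pics/sc2c.png

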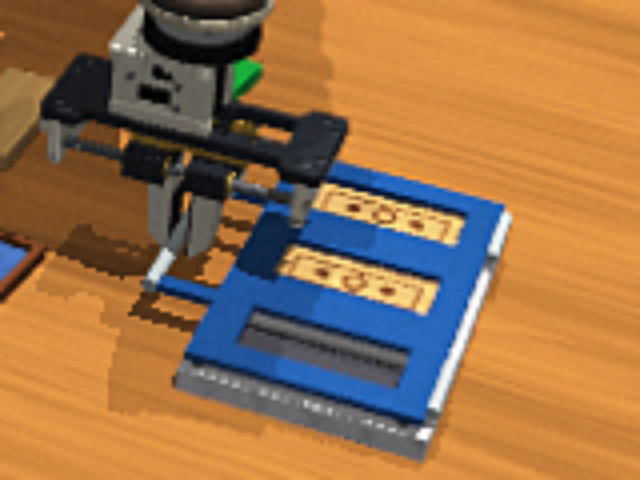

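The fingers hold the bar (opening 10.6 mm). I swing it along its 198 mm arc.

```bash
python3 -m handwheel '[[0,0.05,-0.99,0,0,0],[0,0.15,-0.98,0,0,0],[0,0.24,-0.96,0,0,0],[0,0.34,-0.93,0,0,0],[0,0.43,-0.89,0,0,0],[0,0.52,-0.84,0,0,0]]' - 25
python3 -m handwheel '[[0,0.6,-0.79,0,0,0],[0,0.68,-0.72,0,0,0],[0,0.74,-0.65,0,0,0],[0,0.8,-0.58,0,0,0],[0,0.86,-0.49,0,0,0]]'
python3 -m handwheel '[[0,0.9,-0.4,0,0,0],[0,0.94,-0.31,0,0,0],[0,0.97,-0.22,0,0,0],[0,0.98,-0.12,0,0,0],[0,0.99,-0.02,0,0,0],[0,0.98,0.08,0,0,0],[0,0,0,0,0,0]]'
python3 -c "
from h import *
snap('scene','sc3')
plan(545,345,230,92.6)"
```

```text
clock: 5.67
position: [0.5499, 0.1742, 0.1278]
ee_rot: [-0.071, 3.139, 0.005]
force: [4.5, 10.5, -11.0]
width: 0.107
gripper_force: 25.0
clock: 6.08
position: [0.5467, 0.2439, 0.1925]
ee_rot: [-0.067, 3.14, -0.002]
force: [0.8, -4.8, 0.4]
width: 0.112
gripper_force: 25.0
clock: 6.67
position: [0.5414, 0.3647, 0.2119]
ee_rot: [-0.075, 3.138, 0.005]
force: [0.5, 2.0, 6.0]
width: 0.108
gripper_force: 25.0
TCP [541.5 363.2 212.1] ydir 92.7 tilt 0.2 j7 1.01 w 0.11 gf 25.0 F [-1.1  1.6  5.5] t 6.7
 turn units [0.04 0.03 0.02]  shift units now-frame [-0.13 -0.92 -0.9 ]  after-turn frame [-0.13 -0.92 -0.89]
```

View pics/sc3.png

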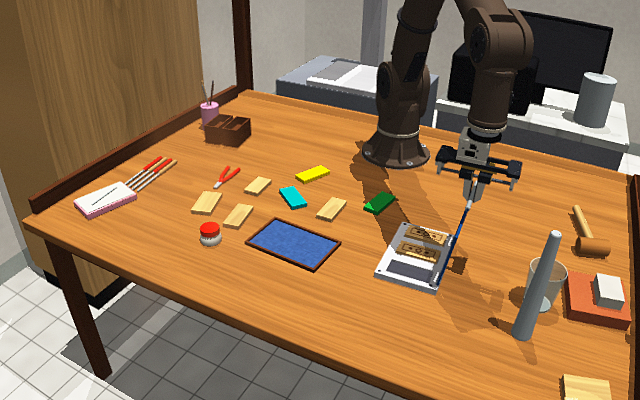

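The frame now stands just past upright (about 1.70 rad) with the bar at (467,207). The pockets at (420,235) to (410,270) are free, and two lids are in them. I release the bar and move clear.

```bash
python3 -m handwheel '[[0,0,0,0,0,0],[0,0,0,0,0,0],[0,0,0,0,0,0]]' 0.4 >/dev/null
python3 -m handwheel '[[0,0,-1,0,0,0],[0,0,-1,0,0,0],[0,0,-1,0,0,0],[0,-1,-0.5,0,0,0],[0,-1,0,0,0,0],[0,-1,0,0,0,0],[0,-1,0,0,0,0],[0,-1,0,0,0,0]]'>/dev/null
python3 -m handwheel '[[0.5,-1,0,0,0,0],[1,-1,0,0,0,0],[1,-1,0,0,0,0],[1,-1,0,0,0,0],[1,-1,0,0,0,0],[1,-1,0,0,0,0],[1,-1,0,0,0,0],[1,-1,0,0,0,0]]'>/dev/null
python3 -m handwheel '[[1,-0.5,0,0,0,0],[1,-0.5,0,0,0,0],[0,0,0,0,0,0]]'
python3 - <<'E'
from h import *
d=snap('top','top4')
im=cv2.resize(d['image'][130:280,170:350,::-1],None,fx=4,fy=4,interpolation=cv2.INTER_CUBIC)
cv2.imwrite('pics/top4c.png',im)
for l,z in(('done1',.026),('pallet',.018),('blank1',.014),('tray',.01),('frame',.1)):
    print(l)
    for r in rects(l,'top',d,z): print('  ',r)
for l,z in(('pocket1',.012),('pallet',0),('tray',0),('done1',.012)):
    for t in place_of(l,'top')[:4]: print(l,round(t['score'],2),np.round(on_z(d,[np.array(t['point'])*[640,400]],z)*1000,1))
E
```

```text
clock: 8.55
position: [0.3601, 0.0689, 0.2805]
ee_rot: [0.064, -3.139, 0.0]
force: [-0.9, -0.3, -0.1]
width: 0.401
gripper_force: 0.0
done1
   (0.85, [545.9, 255.1, 111.6, 49.0, -89.5], [206.0, 198.0], 693)
   (0.81, [466.1, 251.9, 109.8, 50.6, -87.5], [206.0, 226.0], 697)
pallet
   (0.95, [565.5, 307.0, 287.2, 267.7, 1.7], [189.0, 197.0], 5320)
   (0.48, [545.7, 255.5, 115.1, 58.0, -89.5], [207.0, 199.0], 763)
blank1
   (0.81, [297.2, -187.8, 109.0, 51.9, -25.7], [362.0, 288.0], 698)
   (0.68, [617.2, -264.3, 108.1, 51.9, 10.4], [387.0, 177.0], 629)
   (0.64, [453.5, -41.8, 108.9, 48.8, 0.3], [311.0, 231.0], 653)
   (0.64, [451.5, -176.2, 111.2, 53.3, 52.6], [357.0, 233.0], 699)
   (0.54, [565.4, 389.5, 286.0, 106.1, 3.3], [162.0, 194.0], 2230)
tray
   (0.8, [648.1, -64.2, 223.7, 145.2, 85.9], [318.0, 166.0], 3650)
frame
   (0.9, [551.3, 362.7, 266.6, 94.1, 2.7], [161.0, 194.0], 2105)
pocket1 0.83 [[625.1 266.5  12. ]]
pocket1 0.63 [[474.7 256.8  12. ]]
pocket1 0.57 [[548.6 252.8  12. ]]
pallet 0.77 [[545.2 258.    0. ]]
pallet 0.58 [[469.2 252.5   0. ]]
tray 0.89 [[641.  -60.4   0. ]]
done1 0.68 [[472.7 242.3  12. ]]
done1 0.64 [[544.6 257.8  12. ]]
```

View pics/top4c.png

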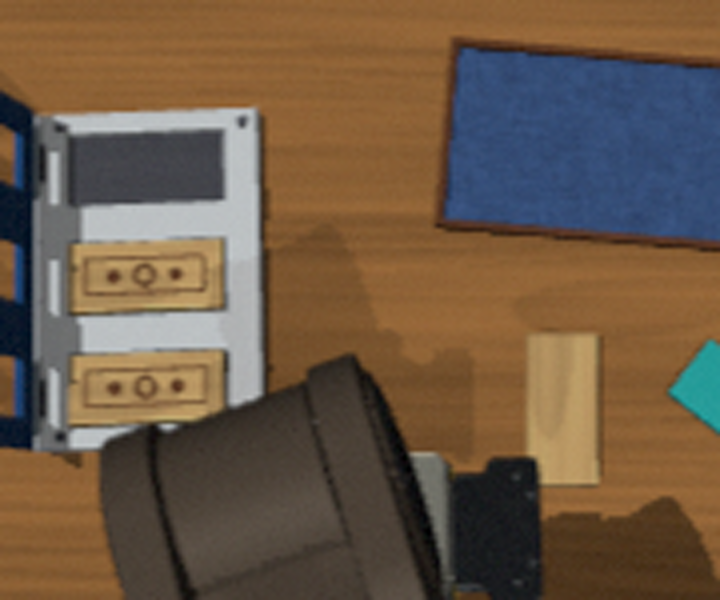

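The pallet is now clear to see: engraved lids in pockets 1 and 2, pocket 3 (far) empty, and the tray on the right. I turn the tool to close along the pallet's x and go over the first engraved lid.

```bash
python3 -m handwheel '[[0,0,0.5,0,0,1],[0,0,0.5,0,0,1],[0,0,0.5,0,0,1],[0,0,0.5,0,0,1],[0,0,0.5,0,0,1],[0,0,0.5,0,0,1],[0,0,0.5,0,0,1],[0,0,0.5,0,0,1]]' 0.65 >/dev/null
python3 -m handwheel '[[0,0,0.4,0,0,1],[0,0,0.4,0,0,1],[0,0,0.4,0,0,1],[0,0,0.4,0,0,1],[0,0,0,0,0,1],[0,0,0,0,0,1],[0,0,0,0,0,1],[0,0,0,0,0,1]]'>/dev/null
python3 -m handwheel '[[0,0,0,0,0,1],[0,0,0,0,0,1],[0,0,0,0,0,1],[0,0,0,0,0,1],[0,0,0,0,0,1],[0,0,0,0,0,1],[0,0,0,0,0,0.5],[0,0,0,0,0,0]]'>/dev/null
python3 -c "
from h import *
plan(466.5,254.5,60,2.6)"
```

```text
TCP [364.1  72.2 168.9] ydir 2.4 tilt 0.0 j7 -0.26 w 0.65 gf 0.0 F [ 0.7 -0.4  0.1] t 11.1
 turn units [-0.    0.   -0.04]  shift units now-frame [8.89 5.5  5.44]  after-turn frame [8.87 5.53 5.44]
```

```bash
python3 -m handwheel '[[0.98,0.61,0.6,0,0,0],[0.98,0.61,0.6,0,0,0],[0.98,0.61,0.6,0,0,0],[0.98,0.61,0.6,0,0,0],[0.98,0.61,0.6,0,0,0],[0.98,0.61,0.6,0,0,0],[0.98,0.61,0.6,0,0,0],[0.98,0.61,0.6,0,0,0]]'>/dev/null
python3 -m handwheel '[[0.98,0.61,0.6,0,0,-0.04],[0,0,0,0,0,0],[0,0,0,0,0,0]]' >/dev/null
python3 -c "
from h import *
plan(466.5,254.5,21,2.6)"
```

```text
TCP [465.6 253.9  59.8] ydir 2.8 tilt 0.1 j7 -0.42 w 0.65 gf 0.0 F [-0.3 -0.2  0.8] t 12.0
 turn units [-0.02  0.01  0.06]  shift units now-frame [0.03 0.05 1.94]  after-turn frame [0.03 0.04 1.94]
```

```bash
python3 -m handwheel '[[0.03,0.04,0.65,0,0,0],[0,0,0.65,0,0,0],[0,0,0.64,0,0,0],[0,0,0,0,0,0]]'
python3 -m handwheel '[[0,0,0,0,0,0],[0,0,0,0,0,0],[0,0,0,0,0,0],[0,0,0,0,0,0],[0,0,0,0,0,0]]' 0 35
python3 -c "
from h import *
plan(466.5,254.5,21,2.6)"
python3 -m handwheel '[[0,0,-0.3,0,0,0],[0,0,-0.5,0,0,0],[0,0,-1,0,0,0],[0,0,-1,0,0,0],[0,0,-1,0,0,0],[0,0,-1,0,0,0]]'
python3 -c "
from h import *
snap('scene','sc5')
plan(648,-15,60,85.9)"
```

```text
clock: 12.3
position: [0.4652, 0.252, 0.0207]
ee_rot: [-2.169, -2.272, 0.005]
force: [-0.5, -0.1, -0.2]
width: 0.647
gripper_force: 0.0
clock: 12.72
position: [0.467, 0.2538, 0.0229]
ee_rot: [2.169, 2.272, 0.002]
force: [-0.6, -1.4, 5.2]
width: 0.531
gripper_force: 35.0
TCP [467.  253.8  22.9] ydir 2.7 tilt 0.1 j7 -0.40 w 0.53 gf 35.0 F [-0.6 -1.4  5.2] t 12.7
 turn units [ 0.01 -0.01  0.02]  shift units now-frame [ 0.04 -0.03  0.1 ]  after-turn frame [ 0.04 -0.03  0.1 ]
clock: 13.22
position: [0.4664, 0.2536, 0.12]
ee_rot: [-2.169, -2.273, -0.0]
force: [0.7, 0.8, -0.6]
width: 0.53
gripper_force: 35.0
TCP [468.2 254.7 123.5] ydir 2.7 tilt 0.3 j7 -0.44 w 0.53 gf 35.0 F [1.9 0.3 2.9] t 13.3
 turn units [ 8.000e-02  1.000e-02 -2.081e+01]  shift units now-frame [-13.89   8.34   3.17]  after-turn frame [ -9.93 -12.81   3.18]
```

View pics/sc5.png

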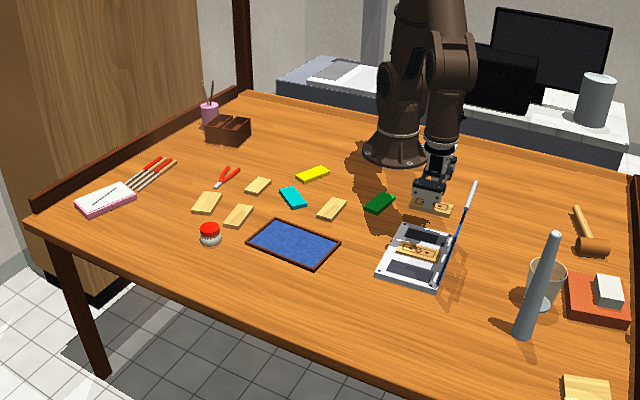

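The engraved lid hangs in the gripper at (432,208), and the second one is still in the middle pocket at (418,252). I move it clear of the frame, turn, and go over the tray.

```bash
python3 -m handwheel '[[-0.6,0.3,0,0,0,0],[-1,0.6,0,0,0,0],[-1,0.6,0,0,0,0],[-1,0.6,0,0,0,0],[-1,0.6,0,0,0,0],[-1,0.6,0,0,0,0],[-1,0.6,0,0,0,0],[-1,0.6,0,0,0,0]]'>/dev/null
python3 -m handwheel '[[0,0,0,0,0,-0.6],[0,0,0,0,0,-1],[0,0,0,0,0,-1],[0,0,0,0,0,-1],[0,0,0,0,0,-1],[0,0,0,0,0,-1],[0,0,0,0,0,-1],[0,0,0,0,0,-1]]'>/dev/null
python3 -m handwheel '[[0,0,0,0,0,-1],[0,0,0,0,0,-1],[0,0,0,0,0,-1],[0,0,0,0,0,-1],[0,0,0,0,0,-1],[0,0,0,0,0,-1],[0,0,0,0,0,-1],[0,0,0,0,0,-1]]'>/dev/null
python3 -m handwheel '[[0,0,0,0,0,-1],[0,0,0,0,0,-1],[0,0,0,0,0,-1],[0,0,0,0,0,-1],[0,0,0,0,0,-1],[0,0,0,0,0,-0.2],[0,0,0,0,0,0],[0,0,0,0,0,0]]'>/dev/null
python3 -c "
from h import *
plan(651.5,-14,40,85.9)"
```

```text
TCP [563.6 106.  118.5] ydir 85.7 tilt 0.0 j7 1.14 w 0.53 gf 35.0 F [ 0.4  1.  -1.3] t 15.9
 turn units [-0.    0.   -0.04]  shift units now-frame [-4.83 -5.66  3.92]  after-turn frame [-4.82 -5.67  3.92]
```

```bash
python3 -m handwheel '[[-0.8,-0.94,0.65,0,0,0],[-0.8,-0.94,0.65,0,0,0],[-0.8,-0.94,0.65,0,0,0],[-0.8,-0.94,0.65,0,0,0],[-0.8,-0.94,0.65,0,0,0],[-0.8,-0.94,0.65,0,0,0],[0,0,0,0,0,0],[0,0,0,0,0,0]]'>/dev/null
python3 -c "
from h import *
plan(651.5,-14,16,85.9)"
python3 -m handwheel '[[0,0,0.4,0,0,0],[0,0,0.4,0,0,0],[0,0,0.3,0,0,0],[0,0,0.1,0,0,0],[0,0,0,0,0,0]]'
```

```text
TCP [651.  -15.3  39.1] ydir 85.6 tilt 0.1 j7 1.35 w 0.53 gf 35.0 F [ 0.1  0.4 -0.4] t 16.6
 turn units [-0.02 -0.02 -0.07]  shift units now-frame [-0.02  0.07  1.15]  after-turn frame [-0.02  0.07  1.15]
clock: 17.02
position: [0.6505, -0.0124, 0.0156]
ee_rot: [-0.112, -3.138, -0.0]
force: [-0.1, -1.0, 0.1]
width: 0.531
gripper_force: 35.0
```

```bash
python3 -m handwheel '[[0,0,0.06,0,0,0],[0,0,0.06,0,0,0],[0,0,0,0,0,0]]'
python3 -m handwheel '[[0,0,0,0,0,0],[0,0,0,0,0,0],[0,0,0,0,0,0]]' 0.65
python3 -m handwheel '[[0,0,-0.5,0,0,0],[0,0,-1,0,0,0],[0,0,-1,0,0,0],[0,0,-1,0,0,0],[0,0,-1,0,0,0],[0,0,-0.5,0,0,0]]'>/dev/null
python3 -c "
from h import *
plan(546.5,258,100,2.6)
"
```

```text
clock: 17.27
position: [0.6513, -0.0128, 0.0151]
ee_rot: [0.113, 3.139, 0.0]
force: [-5.0, 0.6, 11.0]
width: 0.528
gripper_force: 35.0
clock: 17.52
position: [0.6514, -0.0133, 0.0139]
ee_rot: [0.113, 3.139, 0.0]
force: [0.7, 0.0, 0.2]
width: 0.642
gripper_force: 0.0
TCP [652.5 -13.3 117. ] ydir 85.9 tilt 0.2 j7 1.37 w 0.65 gf 0.0 F [0.8 0.  0.8] t 18.0
 turn units [ 0.04  0.04 20.82]  shift units now-frame [ 6.27 13.15  0.83]  after-turn frame [13.79 -4.68  0.85]
```

```bash
python3 -m handwheel '[[0,0,0,0,0,0.8],[0,0,0,0,0,1],[0,0,0,0,0,1],[0,0,0,0,0,1],[0,0,0,0,0,1],[0,0,0,0,0,1],[0,0,0,0,0,1],[0,0,0,0,0,1]]'>/dev/null
python3 -m handwheel '[[0,0,0,0,0,1],[0,0,0,0,0,1],[0,0,0,0,0,1],[0,0,0,0,0,1],[0,0,0,0,0,1],[0,0,0,0,0,1],[0,0,0,0,0,1],[0,0,0,0,0,1]]'>/dev/null
python3 -m handwheel '[[0,0,0,0,0,1],[0,0,0,0,0,1],[0,0,0,0,0,1],[0,0,0,0,0,1],[0,0,0,0,0,1],[0,0,0,0,0,0],[0,0,0,0,0,0]]'>/dev/null
python3 -m handwheel '[[0.98,-0.33,0.1,0,0,0],[0.98,-0.33,0.1,0,0,0],[0.98,-0.33,0.1,0,0,0],[0.98,-0.33,0.1,0,0,0],[0.98,-0.33,0.1,0,0,0],[0.98,-0.33,0.1,0,0,0],[0.98,-0.33,0.1,0,0,0]]'>/dev/null
python3 -m handwheel '[[0.98,-0.33,0.2,0,0,0],[0.98,-0.33,0.2,0,0,0],[0.98,-0.33,0.2,0,0,0],[0.98,-0.33,0.2,0,0,0],[0.98,-0.33,0.2,0,0,0],[0.98,-0.33,0.2,0,0,0],[0.98,-0.33,0.2,0,0,0],[0,0,0,0,0,0]]'>/dev/null
python3 -c "
from h import *
plan(546.5,258,21,2.6)
d=snap('top')
print(rects('done1','top',d,.026,.4), rects('done1','top',d,.018,.4),rects('pallet','top',d,.018,.4))
"
```

```text
TCP [543.4 261.8  70.8] ydir 3.2 tilt 0.2 j7 -0.32 w 0.65 gf 0.0 F [-0.4  0.1 -0.6] t 21.2
 turn units [-0.03 -0.03  0.14]  shift units now-frame [-0.2   0.15  2.49]  after-turn frame [-0.2   0.15  2.49]
[(0.8, [646.2, -17.5, 109.5, 51.9, -4.4], [302.0, 165.0], 641), (0.79, [547.1, 226.7, 54.0, 51.6, -87.8], [217.0, 198.0], 347)] [(0.8, [648.0, -17.4, 110.2, 52.2, -4.4], [302.0, 165.0], 641), (0.79, [548.4, 228.3, 54.3, 51.9, -87.8], [217.0, 198.0], 347)] [(0.87, [547.3, 229.1, 244.0, 113.0, 1.7], [221.0, 202.0], 2124), (0.6, [451.0, -433.5, 137.9, 48.2, 3.9], [446.0, 237.0], 350)]
```

```bash
python3 -m handwheel '[[-0.1,0.15,0.8,0,0,0.14],[0,0,0.8,0,0,0],[0,0,0.6,0,0,0],[0,0,0.28,0,0,0],[0,0,0,0,0,0]]'
python3 -m handwheel '[[0,0,0,0,0,0],[0,0,0,0,0,0],[0,0,0,0,0,0],[0,0,0,0,0,0],[0,0,0,0,0,0]]' 0 35
python3 -c "
from h import *
plan(546.5,258,21,2.6)"
python3 -m handwheel '[[0,0,-0.3,0,0,0],[0,0,-0.5,0,0,0],[0,0,-1,0,0,0],[0,0,-1,0,0,0],[0,0,-1,0,0,0],[0,0,-1,0,0,0],[0,0,0,0,0,0]]'
python3 -c "
from h import *
plan(645,-110,60,85.9)"
```

```text
clock: 21.8
position: [0.5487, 0.2535, 0.0209]
ee_rot: [-2.181, -2.261, 0.004]
force: [0.2, -0.2, -0.5]
width: 0.651
gripper_force: 0.0
clock: 22.22
position: [0.5496, 0.2548, 0.0228]
ee_rot: [2.18, 2.262, 0.002]
force: [-1.5, 0.7, 2.8]
width: 0.53
gripper_force: 35.0
TCP [549.6 254.8  22.8] ydir 2.1 tilt 0.1 j7 -0.30 w 0.53 gf 35.0 F [-1.5  0.7  2.8] t 22.2
 turn units [ 0.01 -0.01 -0.12]  shift units now-frame [ 0.16 -0.15  0.09]  after-turn frame [ 0.17 -0.15  0.09]
clock: 22.8
position: [0.5516, 0.2555, 0.1231]
ee_rot: [2.179, 2.26, 0.01]
force: [1.0, -0.0, -0.4]
width: 0.532
gripper_force: 35.0
TCP [551.6 255.5 123.1] ydir 2.1 tilt 0.4 j7 -0.34 w 0.53 gf 35.0 F [ 1.  -0.  -0.4] t 22.8
 turn units [  0.1    0.03 -20.95]  shift units now-frame [-18.45   3.98   3.12]  after-turn frame [ -5.97 -17.9    3.16]
```

```bash
python3 -m handwheel '[[-0.6,0.1,0,0,0,0],[-1,0.2,0,0,0,0],[-1,0.2,0,0,0,0],[-1,0.2,0,0,0,0],[-1,0.2,0,0,0,0],[-1,0.2,0,0,0,0],[-1,0.2,0,0,0,0],[-1,0.2,0,0,0,0]]'>/dev/null
python3 -m handwheel '[[0,0,0,0,0,-0.95],[0,0,0,0,0,-1],[0,0,0,0,0,-1],[0,0,0,0,0,-1],[0,0,0,0,0,-1],[0,0,0,0,0,-1],[0,0,0,0,0,-1],[0,0,0,0,0,-1]]'>/dev/null
python3 -m handwheel '[[0,0,0,0,0,-1],[0,0,0,0,0,-1],[0,0,0,0,0,-1],[0,0,0,0,0,-1],[0,0,0,0,0,-1],[0,0,0,0,0,-1],[0,0,0,0,0,-1],[0,0,0,0,0,-1]]'>/dev/null
python3 -m handwheel '[[0,0,0,0,0,-1],[0,0,0,0,0,-1],[0,0,0,0,0,-1],[0,0,0,0,0,-1],[0,0,0,0,0,-1],[0,0,0,0,0,0],[0,0,0,0,0,0]]'>/dev/null
python3 -c "
from h import *
plan(645,-110,40,85.9)"
```

```text
TCP [584.3 102.7 117.5] ydir 85.7 tilt 0.1 j7 1.17 w 0.53 gf 35.0 F [ 0.6 -0.7 -0.6] t 25.4
 turn units [-0.01 -0.02 -0.04]  shift units now-frame [ -3.82 -10.38   3.88]  after-turn frame [ -3.79 -10.39   3.88]
```

```bash
python3 -m handwheel '[[-0.35,-0.94,0.2,0,0,0],[-0.35,-0.94,0.2,0,0,0],[-0.35,-0.94,0.2,0,0,0],[-0.35,-0.94,0.2,0,0,0],[-0.35,-0.94,0.2,0,0,0],[-0.35,-0.94,0.2,0,0,0],[-0.35,-0.94,0.2,0,0,0]]'>/dev/null
python3 -m handwheel '[[-0.34,-0.95,0.6,0,0,0],[-0.34,-0.95,0.6,0,0,0],[-0.34,-0.95,0.6,0,0,0],[-0.34,-0.95,0.6,0,0,0],[0,0,0,0,0,0],[0,0,0,0,0,0]]'>/dev/null
python3 -c "
from h import *
plan(645,-110,16,85.9)"
python3 -m handwheel '[[0,0,0.4,0,0,0],[0,0,0.4,0,0,0],[0,0,0.3,0,0,0],[0,0,0.1,0,0,0],[0,0,0,0,0,0]]'
python3 -m handwheel '[[0,0,0.06,0,0,0],[0,0,0,0,0,0]]'
```

```text
TCP [ 644.9 -110.7   40.9] ydir 85.6 tilt 0.1 j7 1.52 w 0.53 gf 35.0 F [0.1 0.8 0.4] t 26.5
 turn units [-0.01 -0.03 -0.06]  shift units now-frame [-0.    0.04  1.24]  after-turn frame [-0.    0.04  1.24]
clock: 26.88
position: [0.6454, -0.108, 0.0173]
ee_rot: [-0.111, -3.138, -0.001]
force: [-0.4, -0.5, -0.1]
width: 0.535
gripper_force: 35.0
clock: 27.05
position: [0.6462, -0.1085, 0.017]
ee_rot: [0.112, 3.139, 0.0]
force: [-0.4, -0.7, -0.2]
width: 0.532
gripper_force: 35.0
```

```bash
python3 -m handwheel '[[0,0,0.08,0,0,0],[0,0,0.06,0,0,0],[0,0,0,0,0,0]]'
python3 -m handwheel '[[0,0,0,0,0,0],[0,0,0,0,0,0],[0,0,0,0,0,0]]' 0.65
python3 -m handwheel '[[0,0,-0.5,0,0,0],[0,0,-1,0,0,0],[0,0,-1,0,0,0],[0,0,-1,0,0,0],[0,0,-1,0,0,0],[0,0,-0.5,0,0,0],[0,0,0,0,0,0]]'
python3 - <<'E'
from h import *
plan(620,-264,60,100.6)
d=snap('top')
print(observe()['position'])
for l,z in(('done1',.018),('blank1',.014),('odd_short',.014),('odd_wide',.014)):
    for r in rects(l,'top',d,z): print(l,r)
E
```

```text
clock: 27.3
position: [0.6463, -0.1087, 0.0148]
ee_rot: [0.112, 3.139, 0.0]
force: [-1.3, 0.2, 4.6]
width: 0.533
gripper_force: 35.0
clock: 27.55
position: [0.6461, -0.1088, 0.0141]
ee_rot: [0.112, 3.139, 0.0]
force: [-0.6, -0.3, -0.4]
width: 0.646
gripper_force: 0.0
clock: 28.13
position: [0.6477, -0.1089, 0.1172]
ee_rot: [0.112, 3.135, -0.0]
force: [0.0, 0.3, 0.8]
width: 0.649
gripper_force: 0.0
TCP [ 647.7 -108.9  117.2] ydir 85.9 tilt 0.3 j7 1.53 w 0.65 gf 0.0 F [0.  0.3 0.8] t 28.1
 turn units [-0.01  0.07 -3.67]  shift units now-frame [ 0.84 -7.83  2.86]  after-turn frame [ 2.79 -7.37  2.86]
[ 0.64674865 -0.10880965  0.11533278]
done1 (0.85, [645.7, -15.6, 111.0, 49.3, -4.2], [300.0, 167.0], 483)
blank1 (0.89, [452.1, -41.9, 111.7, 48.9, 0.4], [311.0, 232.0], 713)
blank1 (0.83, [619.3, -271.2, 107.3, 35.5, 8.7], [390.0, 175.0], 399)
blank1 (0.7, [353.4, 70.7, 106.9, 50.4, -8.7], [270.0, 267.0], 659)
odd_short (0.68, [445.4, -306.6, 89.9, 51.8, 2.8], [403.0, 235.0], 545)
odd_wide (0.65, [604.4, -388.8, 112.4, 67.0, 16.9], [429.0, 181.0], 836)
odd_wide (0.43, [565.5, 389.0, 285.4, 103.6, 2.6], [162.0, 194.0], 2170)
```

```bash
cat >> h.py <<'E'
from scipy.optimize import minimize
def fitbox(d,mask,L,W,z0,z1,g):
    """pose (x,y mm,deg) of a box LxW from z0 to z1 whose outline best matches the mask"""
    S=8; ys,xs=np.nonzero(mask); x0,y0=xs.min()-6,ys.min()-6; w,h=np.ptp(xs)+13,np.ptp(ys)+13
    m=mask[y0:y0+h,x0:x0+w].astype(float)
    c=np.array([[sx*L/2,sy*W/2] for sx in(-1,1) for sy in(-1,1)])
    def f(q):
        a=np.radians(q[2]);Rm=np.array([[np.cos(a),-np.sin(a)],[np.sin(a),np.cos(a)]])
        b=c@Rm.T+q[:2]
        P=np.vstack([np.c_[b,np.full(4,z)] for z in(z0,z1)])/1000
        u=cv2.convexHull(((proj(d,P)-[x0,y0]+.5)*S).astype(np.float32)).reshape(-1,2)
        im=np.zeros((h*S,w*S),np.uint8);cv2.fillConvexPoly(im,np.round((u)*16).astype(np.int32),1,shift=4)
        im=cv2.resize(im.astype(np.float32),(w,h),interpolation=cv2.INTER_AREA)
        return np.abs(im-m).sum()
    best=min((minimize(f,g,method='Nelder-Mead',options=dict(initial_simplex=np.array([g]*4)+np.vstack([[0,0,0],s*np.diag([4,4,4])]),xatol=.02,fatol=.05)) for s in(1,-1)),key=lambda r:r.fun)
    return np.round(best.x,1),round(best.fun/m.sum(),3)
E
cat > fit1.py <<'E'
from h import *
d=snap('top')
for l,z0 in(('done1',4),('blank1',0)):
    for t in trace(l,'top'):
        if t['score']<.5: continue
        c=on_z(d,[np.argwhere(t['region']).mean(0)[::-1]],(z0+14)/1000)[0]*1000
        r=rects
        g=[c[0],c[1],-4 if z0 else 0]
        print(l,round(t['score'],2),fitbox(d,t['region'],110,50,z0,z0+14,g))
im=cv2.imread('pics/top4.png');hsv=cv2.cvtColor(im,cv2.COLOR_BGR2HSV)
for (u,v) in((206,198),(206,226)):
    m=np.zeros((400,640),bool);m[v-13:v+14,u-24:u+26]=1
    gray=hsv[...,1]<60
    m&=~gray
    m=cv2.morphologyEx(m.astype(np.uint8),cv2.MORPH_OPEN,np.ones((3,3)))
    m=(cv2.connectedComponents(m)[1]==cv2.connectedComponents(m)[1][v,u])
    c=on_z(d,[[u,v]],.026)[0]*1000
    print('lid',fitbox(d,m,110,50,18,26,[c[0],c[1],92.6]),m.sum())
# pocket 3 dark floor, pallet box
v=hsv[...,2].astype(int)
print(v[165:178:1,188:232:3])
E
python3 fit1.py
```

```text
done1 0.77 (array([646.5, -14.7,  -4.6]), np.float64(0.361))
blank1 0.89 (array([ 4.543e+02, -4.130e+01,  2.000e-01]), np.float64(0.059))
blank1 0.76 (array([ 6.227e+02, -2.724e+02,  6.000e-01]), np.float64(0.563))
blank1 0.57 (array([352.6,  71.8,  -9.1]), np.float64(0.057))
lid (array([545.6, 257.2,  92.5]), np.float64(0.038)) 692
lid (array([465.6, 253.2,  92.6]), np.float64(0.121)) 769
[[ 58  70  74  74  74  74  75  71  76  72  74  72  72 195 193]
 [ 57  73  73  77  74  69  71  70  72  73  71  72  71 196 193]
 [ 57  73  73  72  71  70  74  73  72  71  70  72  72 193 195]
 [ 59  73  75  73  72  73  72  72  73  75  73  75  76 195 196]
 [ 59  76  75  73  72  73  72  74  73  78  71  77  77 195 194]
 [ 57  75  76  75  75  74  75  75  76  77  75  75  75 193 196]
 [ 58  75  78  76  75  73  76  74  75  72  77  75  74 194 195]
 [ 59  74  73  72  73  73  76  77  77  77  74  76  74 193 194]
 [ 55  75  72  76  76  73  72  75  75  74  75  73  74 194 196]
 [ 58  74  73  73  76  71  73  72  75  74  72  75  77 194 192]
 [ 56  75  71  75  71  73  73  72  70  73  76  74  72 196 194]
 [ 61  73  76  75  71  74  73  74  74  73  72  73  72 195 193]
 [ 58  72  72  76  74  74  74  75  73  71  73  74  76 193 194]]
```

```bash
python3 -c "
from h import *
plan(456,-39,60,90.2)"
```

```text
TCP [ 645.5 -108.6  113.1] ydir 85.9 tilt 0.1 j7 1.53 w 0.65 gf 0.0 F [-0.2  0.6  0.4] t 28.5
 turn units [ 0.   -0.02 -1.07]  shift units now-frame [9.69 2.8  2.67]  after-turn frame [9.46 3.52 2.65]
```

```bash
python3 -m handwheel '[[0,0,0,0,0,-1],[0.9,0.35,0,0,0,-0.07],[0.95,0.35,0,0,0,0],[0.95,0.35,0.2,0,0,0],[0.95,0.35,0.2,0,0,0],[0.95,0.35,0.3,0,0,0],[0.95,0.35,0.4,0,0,0]]'>/dev/null
python3 -m handwheel '[[0.95,0.35,0.4,0,0,0],[0.95,0.35,0.4,0,0,0],[0.95,0.35,0.4,0,0,0],[0.96,0.35,0.4,0,0,0],[0,0,0,0,0,0],[0,0,0,0,0,0]]'>/dev/null
python3 -c "
from h import *
plan(456,-39,8,90.2)
d=snap('top')
for t in trace('done1','top')+trace('blank1','top'):
    c=on_z(d,[np.argwhere(t['region']).mean(0)[::-1]],.016)[0]*1000
    z=4 if c[0]>590 and c[1]>-150 else 0
    if t['score']>.5: print(round(t['score'],2),fitbox(d,t['region'],110,50,z,z+14,[c[0],c[1],5 if c[1]<-150 else -4]))
"
```

```text
TCP [455.5 -39.   59.7] ydir 90.2 tilt 0.1 j7 1.44 w 0.65 gf 0.0 F [ 0.7 -0.2 -0.3] t 29.6
 turn units [ 0.   -0.02  0.01]  shift units now-frame [-0.03 -0.    2.59]  after-turn frame [-0.02 -0.    2.59]
0.93 (array([647.4, -14.8,  -3.6]), np.float64(0.053))
0.86 (array([ 640. , -111.5,   -3.7]), np.float64(0.052))
0.74 (array([ 604.9, -389.2,   19.3]), np.float64(0.162))
0.76 (array([ 298.4, -204.5,    0.3]), np.float64(1.046))
0.6 (array([352.3,  72.3,  -8.9]), np.float64(0.088))
0.57 (array([ 453.1, -175.8,   50.5]), np.float64(0.253))
```

```bash
python3 -m handwheel '[[0,0,0.8,0,0,0],[0,0,0.8,0,0,0],[0,0,0.7,0,0,0],[0,0,0.3,0,0,0],[0,0,0,0,0,0]]'
python3 -m handwheel '[[0,0,0,0,0,0],[0,0,0,0,0,0],[0,0,0,0,0,0],[0,0,0,0,0,0],[0,0,0,0,0,0]]' 0 35
python3 -m handwheel '[[0,0,0,0,0,0]]'
python3 -c "
from h import *
plan(456,-39,8,90.2)"
```

```text
clock: 30.18
position: [0.4566, -0.0395, 0.0072]
ee_rot: [0.005, -3.14, 0.0]
force: [0.6, 0.2, 1.3]
width: 0.649
gripper_force: 0.0
clock: 30.6
position: [0.4572, -0.0393, 0.0087]
ee_rot: [-0.005, 3.14, -0.0]
force: [-1.5, -0.4, 4.3]
width: 0.541
gripper_force: 35.0
clock: 30.68
position: [0.4572, -0.0393, 0.0087]
ee_rot: [-0.005, 3.14, -0.0]
force: [-1.3, 0.1, 6.8]
width: 0.535
gripper_force: 35.0
TCP [457.2 -39.3   8.7] ydir 90.2 tilt 0.1 j7 1.42 w 0.54 gf 35.0 F [-1.3  0.1  6.8] t 30.7
 turn units [-0.    0.02 -0.  ]  shift units now-frame [0.06 0.01 0.04]  after-turn frame [0.06 0.01 0.04]
```

```bash
python3 -m handwheel '[[0,0,-0.3,0,0,0],[0,0,-0.5,0,0,0],[0,0,-1,0,0,0],[0,0,-1,0,0,0],[0,0,-1,0,0,0],[0,0,-1,0,0,0]]'>/dev/null
python3 -m handwheel '[[0,0,0,0,0,0.9],[0,0,0,0,0,1],[0,0,0,0,0,1],[0,0,0,0,0,1],[0,0,0,0,0,1],[0,0,0,0,0,1],[0,0,0,0,0,1],[0,0,0,0,0,1]]'>/dev/null
python3 -m handwheel '[[0,0,0,0,0,1],[0,0,0,0,0,1],[0,0,0,0,0,1],[0,0,0,0,0,1],[0,0,0,0,0,1],[0,0,0,0,0,1],[0,0,0,0,0,1],[0,0,0,0,0,1]]'>/dev/null
python3 -m handwheel '[[0,0,0,0,0,1],[0,0,0,0,0,1],[0,0,0,0,0,1],[0,0,0,0,0,1],[0,0,0,0,0,1],[0,0,0,0,0,1],[0,0,0,0,0,0],[0,0,0,0,0,0]]'>/dev/null
python3 -c "
from h import *
plan(548.1,259.4,60,2.6)"
```

```text
TCP [456.4 -39.1 104.3] ydir 2.7 tilt 0.0 j7 0.13 w 0.54 gf 35.0 F [ 0.7  0.4 -0.9] t 33.2
 turn units [-0.   -0.    0.03]  shift units now-frame [14.69  5.29  2.22]  after-turn frame [14.7   5.26  2.22]
```

```bash
python3 -m handwheel '[[0.98,0.35,0.1,0,0,0],[0.98,0.35,0.1,0,0,0],[0.98,0.35,0.1,0,0,0],[0.98,0.35,0.1,0,0,0],[0.98,0.35,0.1,0,0,0],[0.98,0.35,0.1,0,0,0],[0.98,0.35,0.1,0,0,0],[0.98,0.35,0.1,0,0,0]]'>/dev/null
python3 -m handwheel '[[0.98,0.35,0.2,0,0,0],[0.98,0.35,0.2,0,0,0],[0.98,0.35,0.2,0,0,0],[0.98,0.35,0.2,0,0,0],[0.98,0.36,0.2,0,0,0],[0.98,0.36,0.2,0,0,0],[0.98,0.36,0.2,0,0,0],[0,0,0,0,0,0]]'>/dev/null
python3 -m handwheel '[[0,0,0,0,0,0],[0,0,0,0,0,0]]'
python3 -c "
from h import *
plan(548.1,259.4,32,2.6)
d=snap('top')
for t in trace('blank1','top'):
    c=on_z(d,[np.argwhere(t['region']).mean(0)[::-1]],.016)[0]*1000
    if t['score']>.4: print(round(t['score'],2),fitbox(d,t['region'],110,50,0,14,[c[0],c[1],10 if c[1]<-150 else 0]))
"
```

```text
clock: 34.68
position: [0.5485, 0.2583, 0.06]
ee_rot: [-2.17, -2.272, 0.002]
force: [0.4, -0.8, -1.6]
width: 0.533
gripper_force: 35.0
TCP [548.5 258.3  60. ] ydir 2.6 tilt 0.1 j7 -0.36 w 0.53 gf 35.0 F [ 0.4 -0.8 -1.6] t 34.7
 turn units [-0.01  0.01  0.01]  shift units now-frame [ 0.06 -0.02  1.4 ]  after-turn frame [ 0.05 -0.02  1.4 ]
0.92 (array([ 452.4, -175.9,   51.6]), np.float64(0.046))
0.65 (array([352.9,  71.5,  -9. ]), np.float64(0.048))
0.65 (array([ 295.6, -189.1,  -24.6]), np.float64(0.042))
0.58 (array([ 617.8, -265.3,   10. ]), np.float64(0.053))
0.53 (array([553.3, 228.1,   2.1]), np.float64(1.276))
```

```bash
python3 -m handwheel '[[0.06,-0.02,0.6,0,0,0],[0,0,0.6,0,0,0],[0,0,0.25,0,0,0],[0,0,0,0,0,0]]'
for i in 1; do :; done
python3 -m handwheel '[[0,0,0.1,0,0,0],[0,0,0.1,0,0,0],[0,0,0,0,0,0]]'
python3 -m handwheel '[[0,0,0.1,0,0,0],[0,0,0.1,0,0,0],[0,0,0,0,0,0]]'
```

```text
clock: 35.12
position: [0.5469, 0.2594, 0.0289]
ee_rot: [-2.17, -2.27, 0.005]
force: [-1.4, 0.6, -1.1]
width: 0.538
gripper_force: 35.0
clock: 35.37
position: [0.5484, 0.2604, 0.027]
ee_rot: [2.171, 2.271, 0.0]
force: [-1.0, -0.5, -0.7]
width: 0.537
gripper_force: 35.0
clock: 35.62
position: [0.5488, 0.2602, 0.0236]
ee_rot: [2.171, 2.271, 0.001]
force: [-0.5, -1.8, 4.0]
width: 0.537
gripper_force: 35.0
```

```bash
python3 -m handwheel '[[0,0,0.1,0,0,0],[0,0,0.05,0,0,0],[0,0,0,0,0,0]]'
python3 -m handwheel '[[0,0,0.08,0,0,0],[0,0,0,0,0,0]]'
```

```text
clock: 35.87
position: [0.5488, 0.2603, 0.0228]
ee_rot: [2.171, 2.271, 0.002]
force: [-7.9, -4.5, 29.7]
width: 0.537
gripper_force: 35.0
clock: 36.03
position: [0.5488, 0.2605, 0.0219]
ee_rot: [-2.171, -2.271, -0.003]
force: [-10.6, -5.3, 36.4]
width: 0.539
gripper_force: 35.0
```

```bash
python3 -m handwheel '[[0,0,-0.2,0,0,0],[0,0,0,0,0,0]]'
python3 -m handwheel '[[0,0,0,0,0,0],[0,0,0,0,0,0],[0,0,0,0,0,0]]' 0.65
python3 -m handwheel '[[0,0,-0.7,0,0,0],[0,0,-0.7,0,0,0],[0,0,-0.3,0,0,0],[0,0,0,0,0,0]]'
python3 -m handwheel '[[0,0,0,0,0,0],[0,0,0,0,0,0],[0,0,0,0,0,0],[0,0,0,0,0,0],[0,0,0,0,0,0],[0,0,0,0,0,0],[0,0,0,0,0,0]]' 0 10
python3 -m handwheel '[[0,0,0.6,0,0,0],[0,0,0.4,0,0,0],[0,0,0,0,0,0]]'
python3 -m handwheel '[[0,0,0.15,0,0,0],[0,0,0.15,0,0,0],[0,0,0,0,0,0]]'
```

```text
clock: 36.2
position: [0.549, 0.2608, 0.0237]
ee_rot: [2.17, 2.271, 0.003]
force: [-0.7, -0.2, -0.8]
width: 0.537
gripper_force: 35.0
clock: 36.45
position: [0.5482, 0.2604, 0.022]
ee_rot: [-2.17, -2.271, 0.001]
force: [-0.2, -0.5, -0.7]
width: 0.641
gripper_force: 0.0
clock: 36.78
position: [0.5492, 0.2608, 0.0576]
ee_rot: [2.17, 2.271, 0.003]
force: [0.2, -0.2, -0.6]
width: 0.647
gripper_force: 0.0
clock: 37.37
position: [0.5483, 0.2604, 0.0564]
ee_rot: [-2.171, -2.271, 0.0]
force: [-0.2, -0.2, -0.3]
width: 0.19
gripper_force: 0.0
clock: 37.62
position: [0.547, 0.2597, 0.0342]
ee_rot: [-2.17, -2.27, 0.005]
force: [0.1, 0.1, 0.6]
width: 0.013
gripper_force: 0.0
clock: 37.87
position: [0.5484, 0.2604, 0.03]
ee_rot: [-2.171, -2.271, 0.0]
force: [0.6, 0.0, 0.8]
width: 0.004
gripper_force: 0.0
```

```bash
python3 -m handwheel '[[0,0,0.1,0,0,0],[0,0,0,0,0,0]]'
python3 -m handwheel '[[0,0,0.1,0,0,0],[0,0,0,0,0,0]]'
python3 -m handwheel '[[0,0,0.1,0,0,0],[0,0,0,0,0,0]]'
```

```text
clock: 38.03
position: [0.5486, 0.2604, 0.0295]
ee_rot: [-2.171, -2.271, -0.001]
force: [-3.1, -0.9, 8.4]
width: 0.005
gripper_force: 4.1
clock: 38.2
position: [0.5487, 0.2605, 0.0291]
ee_rot: [-2.171, -2.271, -0.002]
force: [-8.4, -3.4, 26.4]
width: 0.005
gripper_force: 13.4
clock: 38.37
position: [0.5487, 0.2605, 0.0288]
ee_rot: [-2.171, -2.27, -0.003]
force: [-14.7, -6.8, 46.5]
width: 0.005
gripper_force: 23.4
```

```bash
python3 -m handwheel '[[0,0,-0.6,0,0,0],[0,0,-1,0,0,0],[0,0,-1,0,0,0],[0,0,-1,0,0,0],[-1,0,-1,0,0,0],[-1,0,-1,0,0,0],[-1,0,0,0,0,0],[-1,0,0,0,0,0]]' 0.2
python3 -m handwheel '[[-1,0,0,0,0,0],[-1,0,0,0,0,0],[-1,0,0,0,0,0],[-1,0,0,0,0,0],[0,0,0,0,0,0]]' 0.65
python3 - <<'E'
from h import *
d=snap('scene','sc6');a=cv2.resize(d['image'][205:300,365:465,::-1],None,fx=5,fy=5,interpolation=cv2.INTER_CUBIC)
d=snap('top','top6');b=cv2.resize(d['image'][145:250,170:230,::-1],None,fx=4.5,fy=4.5,interpolation=cv2.INTER_CUBIC)
h=min(a.shape[0],b.shape[0]);cv2.imwrite('pics/c6.png',np.hstack([a[:h],b[:h]]));print(h)
for t in trace('blank1','top'):
    c=on_z(d,[np.argwhere(t['region']).mean(0)[::-1]],.026)[0]*1000
    if c[1]>150: print(round(t['score'],2),fitbox(d,t['region'],110,50,18,26,[c[0],c[1],92]))
E
```

```text
clock: 39.03
position: [0.5529, 0.18, 0.1383]
ee_rot: [2.169, 2.271, 0.005]
force: [-0.3, 0.1, -0.9]
width: 0.2
gripper_force: 0.0
clock: 39.45
position: [0.5559, 0.0953, 0.1369]
ee_rot: [2.176, 2.264, -0.002]
force: [-0.5, -0.8, 0.7]
width: 0.517
gripper_force: 0.0
472
0.66 (array([546.6, 281.3,  90.2]), np.float64(0.643))
```

View pics/c6.png

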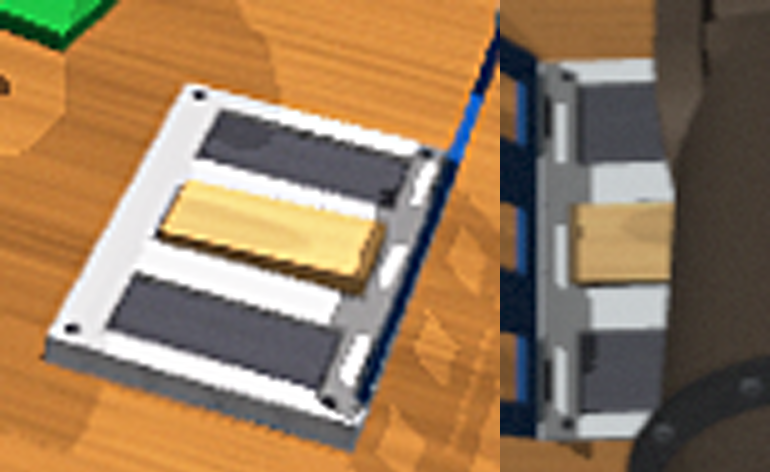

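The lid's hinge-side end rests on the pocket edge, at (365,270) in the crop, so it sits about 2–3 mm too far toward +y. I regrip it lightly and pull it toward −y.

```bash
python3 -m handwheel '[[1,0,0.2,0,0,0],[1,0,0.2,0,0,0],[1,0,0.2,0,0,0],[1,0,0.3,0,0,0],[1,0,0.4,0,0,0],[1,0,0.6,0,0,0],[1,0,0.8,0,0,0],[1,0,0.8,0,0,0]]' 0.65 >/dev/null
python3 -m handwheel '[[0,0,0,0,0,0],[0,0,0,0,0,0],[0,0,0,0,0,0]]' >/dev/null
python3 -c "
from h import *
plan(548.3,260,22,2.6)"
```

```text
TCP [548.3 260.7  66.6] ydir 2.6 tilt 0.0 j7 -0.36 w 0.65 gf 0.0 F [ 0.7 -0.9  0.2] t 40.5
 turn units [0.   0.   0.01]  shift units now-frame [-0.03  0.    2.23]  after-turn frame [-0.04  0.    2.23]
```

```bash
python3 -m handwheel '[[-0.03,0,0.8,0,0,0],[0,0,0.8,0,0,0],[0,0,0.6,0,0,0],[0,0,0,0,0,0]]'
python3 -m handwheel '[[0,0,0,0,0,0],[0,0,0,0,0,0],[0,0,0,0,0,0],[0,0,0,0,0,0],[0,0,0,0,0,0]]' 0 12
python3 -m handwheel '[[-0.06,0,0,0,0,0],[-0.06,0,0,0,0,0],[0,0,0,0,0,0]]'
python3 -m handwheel '[[-0.05,0,0.05,0,0,0],[0,0,0.05,0,0,0],[0,0,0,0,0,0]]'
```

```text
clock: 40.85
position: [0.5475, 0.2584, 0.0209]
ee_rot: [-2.172, -2.269, 0.004]
force: [-0.2, 0.0, 0.0]
width: 0.651
gripper_force: 0.0
clock: 41.27
position: [0.549, 0.26, 0.0234]
ee_rot: [2.17, 2.271, 0.002]
force: [0.5, -0.2, 4.6]
width: 0.543
gripper_force: 12.0
clock: 41.52
position: [0.5491, 0.2583, 0.0233]
ee_rot: [-2.17, -2.271, -0.003]
force: [-0.6, 2.7, 5.5]
width: 0.544
gripper_force: 12.0
clock: 41.77
position: [0.5491, 0.258, 0.0221]
ee_rot: [-2.169, -2.272, -0.005]
force: [-3.9, 3.0, 14.4]
width: 0.542
gripper_force: 12.0
```

```bash
python3 -m handwheel '[[0,0,0.1,0,0,0],[0,0,0,0,0,0]]'
python3 -m handwheel '[[-0.05,0,0.05,0,0,0],[-0.05,0,0,0,0,0],[0,0,0,0,0,0]]'
```

```text
clock: 41.93
position: [0.5491, 0.2578, 0.02]
ee_rot: [-2.17, -2.272, -0.004]
force: [-2.6, 2.2, 13.4]
width: 0.544
gripper_force: 12.0
clock: 42.18
position: [0.5493, 0.2571, 0.0191]
ee_rot: [-2.168, -2.272, -0.007]
force: [-2.5, 6.0, 12.9]
width: 0.544
gripper_force: 12.0
```

```bash
python3 -m handwheel '[[0,0,0,0,0,0],[0,0,0,0,0,0],[0,0,0,0,0,0]]' 0.65 >/dev/null
python3 -m handwheel '[[0,0,-0.7,0,0,0],[0,0,-0.7,0,0,0],[0.5,0,-0.3,0,0,0],[0.8,0,0,0,0,0],[0,0,0,0,0,0]]' >/dev/null
python3 -m handwheel '[[0,0,0,0,0,0],[0,0,0,0,0,0],[0,0,0,0,0,0],[0,0,0,0,0,0],[0,0,0,0,0,0],[0,0,0,0,0,0],[0,0,0,0,0,0],[0,0,0,0,0,0]]' 0 10
python3 -m handwheel '[[0,0,0.6,0,0,0],[0,0,0.4,0,0,0],[0,0,0,0,0,0],[0,0,0,0,0,0]]'
python3 -m handwheel '[[0,0,0.1,0,0,0],[0,0,0,0,0,0]]'
python3 -m handwheel '[[0,0,0.1,0,0,0],[0,0,0,0,0,0]]'
```

```text
clock: 43.52
position: [0.5475, 0.2802, 0.0516]
ee_rot: [2.171, 2.271, 0.0]
force: [0.3, 0.2, 0.4]
width: 0.114
gripper_force: 0.0
clock: 43.85
position: [0.5477, 0.2805, 0.0308]
ee_rot: [2.171, 2.271, 0.0]
force: [0.7, 0.0, 1.6]
width: 0.004
gripper_force: 1.2
clock: 44.02
position: [0.5478, 0.2805, 0.0302]
ee_rot: [-2.171, -2.271, -0.001]
force: [-3.6, -1.9, 17.1]
width: 0.003
gripper_force: 8.6
clock: 44.18
position: [0.5477, 0.2805, 0.0279]
ee_rot: [2.171, 2.271, 0.001]
force: [-0.2, 0.4, 0.3]
width: 0.006
gripper_force: 0.0
```

```bash
python3 -m handwheel '[[0,0,0.1,0,0,0],[0,0,0,0,0,0]]'
python3 -m handwheel '[[0,0,0.1,0,0,0],[0,0,0,0,0,0]]'
python3 -m handwheel '[[0,0,-0.5,0,0,0],[-1,0,0,0,0,0],[-1,0,0,0,0,0],[-0.5,0,0,0,0,0],[0,0,0.5,0,0,0],[0,0,0,0,0,0]]'
python3 -m handwheel '[[0,0,0.1,0,0,0],[0,0,0,0,0,0]]'
```

```text
clock: 44.35
position: [0.5475, 0.2804, 0.0263]
ee_rot: [-2.171, -2.271, -0.001]
force: [-3.7, -2.6, 18.4]
width: 0.004
gripper_force: 9.6
clock: 44.52
position: [0.5476, 0.2804, 0.0261]
ee_rot: [-2.171, -2.27, -0.002]
force: [-10.6, -5.2, 39.8]
width: 0.004
gripper_force: 19.8
clock: 45.02
position: [0.551, 0.2269, 0.026]
ee_rot: [2.173, 2.265, -0.002]
force: [-10.4, -17.8, 45.7]
width: 0.005
gripper_force: 22.5
clock: 45.18
position: [0.551, 0.227, 0.0259]
ee_rot: [2.173, 2.265, -0.001]
force: [-15.5, -19.6, 68.8]
width: 0.009
gripper_force: 34.4
```

Both ends of lid A now read 26 mm, so it is seated. I lift, retreat, and re-measure blank B.

```bash
python3 -m handwheel '[[0,0,-0.4,0,0,0],[0,0,-1,0,0,0],[0,0,-1,0,0,0],[0,0,-1,0,0,0],[-1,0,-1,0,0,0],[-1,0,-0.5,0,0,0],[-1,0,0,0,0,0],[-1,0,0,0,0,0]]' 0.65 >/dev/null
python3 -m handwheel '[[-1,0.3,0,0,0,0],[-1,0.3,0,0,0,0],[-1,0.3,0,0,0,-0.3],[0,0,0,0,0,-1],[0,0,0,0,0,-1],[0,0,0,0,0,-1],[0,0,0,0,0,-1],[0,0,0,0,0,-1]]' >/dev/null
python3 -m handwheel '[[0,0,0,0,0,-1],[0,0,0,0,0,-1],[0,0,0,0,0,-1],[0,0,0,0,0,-1],[0,0,0,0,0,-1],[0,0,0,0,0,-1],[0,0,0,0,0,-1],[0,0,0,0,0,-1]]' >/dev/null
python3 -m handwheel '[[0,0,0,0,0,-1],[0,0,0,0,0,-1],[0,0,0,0,0,-1],[0,0,0,0,0,-1],[0,0,0,0,0,-1],[0,0,0,0,0,-1],[0,0,0,0,0,-1],[0,0,0,0,0,-1]]' >/dev/null
python3 -m handwheel '[[0,0,0,0,0,-1],[0,0,0,0,0,-1],[0,0,0,0,0,-1],[0,0,0,0,0,0],[0,0,0,0,0,0]]' 
cat > fit2.py <<'E'
from h import *
d=snap('top','topf')
for t in trace('blank1','top'):
    c=on_z(d,[np.argwhere(t['region']).mean(0)[::-1]],.014)[0]*1000
    z=18 if c[1]>150 else 0
    if t['score']>.35: print(round(t['score'],2),fitbox(d,t['region'],110,50,z,8+z if z else 14,[c[0],c[1],92 if z else (10 if c[1]<-230 else 0)]))
E
python3 fit2.py; python3 -c "
from h import *
plan(620.3,-263.2,70,100)"
```

```text
clock: 48.27
position: [0.5738, 0.0924, 0.1186]
ee_rot: [0.266, -3.129, -0.002]
force: [-0.5, -0.2, -0.4]
width: 0.653
gripper_force: 0.0
0.77 (array([548.1, 258. ,  92.5]), np.float64(0.143))
0.6 (array([ 617.2, -264.6,   11. ]), np.float64(0.056))
0.59 (array([ 453.1, -175.8,   52. ]), np.float64(0.049))
TCP [573.9  92.  118.9] ydir 99.7 tilt 0.1 j7 1.36 w 0.65 gf 0.0 F [ 0.1 -0.5 -0.9] t 48.4
 turn units [ 0.01 -0.01 -0.08]  shift units now-frame [  0.7  -17.9    2.43]  after-turn frame [  0.8  -17.89   2.45]
```

```bash
python3 -m handwheel '[[0.04,-0.99,0,0,0,-0.2],[0.04,-0.99,0,0,0,0],[0.04,-0.99,0,0,0,0],[0.04,-0.99,0,0,0,0],[0.04,-0.99,0,0,0,0],[0.04,-0.99,0,0,0,0],[0.04,-0.99,0,0,0,0],[0.04,-0.99,0,0,0,0]]' >/dev/null
python3 -m handwheel '[[0.04,-0.99,0,0,0,0],[0.04,-0.99,0.2,0,0,0],[0.04,-0.99,0.2,0,0,0],[0.04,-0.99,0.2,0,0,0],[0.04,-0.99,0.2,0,0,0],[0.04,-0.99,0.3,0,0,0],[0.04,-0.99,0.3,0,0,0],[0.04,-0.99,0.3,0,0,0]]' >/dev/null
python3 -m handwheel '[[0.04,-0.99,0.3,0,0,0],[0.04,-0.99,0.3,0,0,0],[0,0,0,0,0,0],[0,0,0,0,0,0]]' >/dev/null
python3 -c "
from h import *
plan(620.1,-262.5,8,100.6)"
```

```text
TCP [ 624.6 -262.8   72.6] ydir 100.4 tilt 0.1 j7 1.96 w 0.65 gf 0.0 F [ 0.1 -0.   0.4] t 50.0
 turn units [ 0.   -0.01 -0.05]  shift units now-frame [0.21 0.05 3.23]  after-turn frame [0.22 0.06 3.23]
```

```bash
python3 -m handwheel '[[0.21,0.05,0.8,0,0,-0.05],[0,0,0.9,0,0,0],[0,0,0.9,0,0,0],[0,0,0.5,0,0,0],[0,0,0.13,0,0,0],[0,0,0,0,0,0]]'
python3 -m handwheel '[[0,0,0,0,0,0],[0,0,0,0,0,0],[0,0,0,0,0,0],[0,0,0,0,0,0],[0,0,0,0,0,0],[0,0,0,0,0,0]]' 0 35
python3 -c "
from h import *
plan(620.1,-262.5,8,100.6)"
python3 -m handwheel '[[0,0,-0.3,0,0,0],[0,0,-0.5,0,0,0],[0,0,-1,0,0,0],[0,0,-1,0,0,0],[0,0,-1,0,0,0],[0,0,-1,0,0,0],[0,0,-0.5,0,0,0],[0,0,0,0,0,0]]'
python3 -c "
from h import *
plan(560,80,110,100.6)"
```

```text
clock: 50.53
position: [0.6207, -0.2603, 0.0085]
ee_rot: [0.296, -3.127, -0.002]
force: [0.6, 0.3, 0.3]
width: 0.655
gripper_force: 0.0
clock: 51.03
position: [0.6217, -0.2615, 0.0101]
ee_rot: [-0.295, 3.126, -0.001]
force: [0.1, 0.4, 5.9]
width: 0.535
gripper_force: 35.0
TCP [ 621.7 -261.5   10.1] ydir 100.8 tilt 0.1 j7 1.94 w 0.53 gf 35.0 F [0.1 0.4 5.9] t 51.0
 turn units [-0.01  0.03  0.05]  shift units now-frame [ 0.09 -0.03  0.1 ]  after-turn frame [ 0.09 -0.03  0.1 ]
clock: 51.7
position: [0.6223, -0.262, 0.1182]
ee_rot: [-0.295, 3.123, -0.003]
force: [-0.2, -0.8, -0.6]
width: 0.533
gripper_force: 35.0
TCP [ 622.3 -262.   118.2] ydir 100.8 tilt 0.3 j7 1.97 w 0.53 gf 35.0 F [-0.2 -0.8 -0.6] t 51.7
 turn units [-0.04  0.06  0.04]  shift units now-frame [-0.14 17.38  0.37]  after-turn frame [-0.08 17.38  0.41]
```

```bash
python3 -m handwheel '[[0,0.6,0,0,0,0],[0,1,0,0,0,0],[0,1,0,0,0,0],[0,1,0,0,0,0],[0,1,0,0,0,0],[0,1,0,0,0,0],[0,1,0,0,0,0],[0,1,0,0,0,0]]' >/dev/null
python3 -m handwheel '[[0.3,1,0,0,0,0],[0.3,1,0,0,0,0],[0.3,1,0,0,0,0],[0.3,1,0,0,0,0],[0.3,1,0,0,0,0],[0.3,1,0,0,0,0],[0,0,0,0,0,0]]' >/dev/null
python3 fit2.py
python3 -m handwheel '[[0,0,0,0,0,0.6],[0,0,0,0,0,1],[0,0,0,0,0,1],[0,0,0,0,0,1],[0,0,0,0,0,1],[0,0,0,0,0,1],[0,0,0,0,0,1],[0,0,0,0,0,1]]' >/dev/null
python3 -m handwheel '[[0,0,0,0,0,1],[0,0,0,0,0,1],[0,0,0,0,0,1],[0,0,0,0,0,1],[0,0,0,0,0,1],[0,0,0,0,0,1],[0,0,0,0,0,1],[0,0,0,0,0,1]]' >/dev/null
python3 -m handwheel '[[0,0,0,0,0,1],[0,0,0,0,0,1],[0,0,0,0,0,1],[0,0,0,0,0,1],[0,0,0,0,0,1],[0,0,0,0,0,1],[0,0,0,0,0,1],[0,0,0,0,0,1]]' >/dev/null
python3 -m handwheel '[[0,0,0,0,0,0.95],[0,0,0,0,0,0],[0,0,0,0,0,0]]' 
python3 -c "
from h import *
plan(468.6,251.3,50,2.6)"
```

```text
0.75 (array([351.8,  72.9,  -8.3]), np.float64(0.24))
0.72 (array([ 453.2, -176.1,   52. ]), np.float64(0.143))
0.7 (array([547.3, 256.6,  93.5]), np.float64(0.059))
0.58 (array([ 296.1, -189.2,  -23.6]), np.float64(0.072))
clock: 55.3
position: [0.5343, -0.0017, 0.1144]
ee_rot: [-2.169, -2.272, 0.002]
force: [-0.5, 0.2, -0.4]
width: 0.535
gripper_force: 35.0
TCP [534.3  -1.7 114.4] ydir 2.7 tilt 0.1 j7 0.06 w 0.53 gf 35.0 F [-0.5  0.2 -0.4] t 55.3
 turn units [-0.01  0.01  0.01]  shift units now-frame [12.79 -2.69  3.21]  after-turn frame [12.78 -2.71  3.22]
```

```bash
python3 -m handwheel '[[0.98,-0.21,0.1,0,0,0],[0.98,-0.21,0.1,0,0,0],[0.98,-0.21,0.1,0,0,0],[0.98,-0.21,0.1,0,0,0],[0.98,-0.21,0.2,0,0,0],[0.98,-0.21,0.2,0,0,0],[0.98,-0.21,0.3,0,0,0]]' >/dev/null
python3 -m handwheel '[[0.98,-0.21,0.3,0,0,0],[0.98,-0.21,0.3,0,0,0],[0.98,-0.21,0.4,0,0,0],[0.98,-0.21,0.4,0,0,0],[0.98,-0.21,0.4,0,0,0],[0.98,-0.21,0.3,0,0,0],[0,0,0,0,0,0]]' >/dev/null
python3 -m handwheel '[[0,0,0,0,0,0],[0,0,0,0,0,0]]' 
python3 -c "
from h import *
plan(468.6,251.3,32,2.6)"
```

```text
clock: 56.63
position: [0.4687, 0.2502, 0.0508]
ee_rot: [2.17, 2.271, -0.001]
force: [0.5, -0.9, 0.1]
width: 0.536
gripper_force: 35.0
TCP [468.7 250.2  50.8] ydir 2.6 tilt 0.0 j7 -0.44 w 0.54 gf 35.0 F [ 0.5 -0.9  0.1] t 56.6
 turn units [-0.    0.01  0.01]  shift units now-frame [ 0.06 -0.    0.94]  after-turn frame [ 0.06 -0.    0.94]
```

```bash
python3 -m handwheel '[[0.06,0,0.5,0,0,0],[0,0,0.4,0,0,0],[0,0,0,0,0,0],[0,0,0,0,0,0]]' - 20
python3 -m handwheel '[[0,0,0.1,0,0,0],[0,0,0.1,0,0,0],[0,0,0,0,0,0]]'
python3 -m handwheel '[[0,0,0.1,0,0,0],[0,0,0.1,0,0,0],[0,0,0,0,0,0]]'
```

```text
clock: 56.97
position: [0.4681, 0.2514, 0.0322]
ee_rot: [-2.171, -2.27, 0.003]
force: [-0.2, -0.3, 0.5]
width: 0.536
gripper_force: 20.0
clock: 57.22
position: [0.4683, 0.2522, 0.0287]
ee_rot: [-2.171, -2.271, 0.0]
force: [0.4, -0.4, -0.4]
width: 0.541
gripper_force: 20.0
clock: 57.47
position: [0.4682, 0.2522, 0.0246]
ee_rot: [-2.17, -2.271, 0.001]
force: [0.3, 0.0, -0.4]
width: 0.539
gripper_force: 20.0
```

```bash
python3 -m handwheel '[[0,0,0.1,0,0,0],[0,0,0,0,0,0]]'
python3 -m handwheel '[[0,0,0.06,0,0,0],[0,0,0,0,0,0]]'
```

```text
clock: 57.63
position: [0.4683, 0.2523, 0.0227]
ee_rot: [-2.171, -2.271, 0.0]
force: [1.1, 0.5, -0.7]
width: 0.537
gripper_force: 20.0
clock: 57.8
position: [0.4684, 0.2523, 0.022]
ee_rot: [-2.171, -2.271, -0.0]
force: [-1.5, -1.0, 4.5]
width: 0.538
gripper_force: 20.0
```

```bash
python3 -m handwheel '[[0,0,0,0,0,0],[0,0,0,0,0,0],[0,0,0,0,0,0]]' 0.65 >/dev/null
python3 -m handwheel '[[0,0,-0.7,0,0,0],[0,0,-0.7,0,0,0],[0.5,0,-0.3,0,0,0],[0.7,0,0,0,0,0],[0,0,0,0,0,0]]' >/dev/null
python3 -m handwheel '[[0,0,0,0,0,0],[0,0,0,0,0,0],[0,0,0,0,0,0],[0,0,0,0,0,0],[0,0,0,0,0,0],[0,0,0,0,0,0],[0,0,0,0,0,0],[0,0,0,0,0,0]]' 0 10
python3 -m handwheel '[[0,0,0.6,0,0,0],[0,0,0.4,0,0,0],[0,0,0.15,0,0,0],[0,0,0,0,0,0]]'
python3 -m handwheel '[[0,0,0.1,0,0,0],[0,0,0,0,0,0]]'
python3 -m handwheel '[[0,0,0.1,0,0,0],[0,0,0,0,0,0]]'
```

```text
clock: 59.13
position: [0.4673, 0.2762, 0.0557]
ee_rot: [2.171, 2.271, 0.0]
force: [-0.5, 0.3, 0.7]
width: 0.117
gripper_force: 0.0
clock: 59.47
position: [0.4667, 0.2758, 0.0318]
ee_rot: [-2.17, -2.271, 0.003]
force: [-0.0, 0.2, -0.2]
width: 0.004
gripper_force: 0.0
clock: 59.63
position: [0.4673, 0.2763, 0.0307]
ee_rot: [-2.171, -2.271, 0.0]
force: [-0.4, 0.4, 0.3]
width: 0.004
gripper_force: 0.0
clock: 59.8
position: [0.4673, 0.2763, 0.0287]
ee_rot: [-2.171, -2.271, -0.0]
force: [-0.1, -0.4, -0.1]
width: 0.005
gripper_force: 0.0
```

```bash
python3 -m handwheel '[[0,0,0.1,0,0,0],[0,0,0,0,0,0]]'
python3 -m handwheel '[[0,0,0.05,0,0,0],[0,0,0,0,0,0]]'
python3 -m handwheel '[[0,0,-0.5,0,0,0],[0,0,-1,0,0,0],[0,0,-1,0,0,0],[-1,0,-1,0,0,0],[-1,0,-1,0,0,0],[-1,0,-1,0,0,0],[-1,0,-1,0,0,0],[-1,0,-1,0,0,0]]' 0.4 >/dev/null
python3 -m handwheel '[[-1,0,-1,0,0,0],[-1,-1,-1,0,0,0],[-1,-1,0,0,0,0],[-1,-1,0,0,0,0],[-1,-1,0,0,0,0],[-1,-1,0,0,0,0],[0,0,0,0,0,0]]' 0.4
python3 - <<'E'
import fit2
from h import *
d=fit2.d
b=cv2.resize(d['image'][130:260,150:440,::-1],None,fx=2.7,fy=2.7,interpolation=cv2.INTER_CUBIC)
cv2.imwrite('pics/c7.png',b)
plan(536.5,366,250,92.6)
E
```

```text
clock: 59.97
position: [0.4672, 0.2763, 0.0266]
ee_rot: [-2.171, -2.271, 0.0]
force: [-0.3, 0.5, 0.1]
width: 0.002
gripper_force: 0.0
clock: 60.13
position: [0.4673, 0.2763, 0.0263]
ee_rot: [-2.171, -2.271, -0.0]
force: [-1.5, -0.8, 8.7]
width: 0.004
gripper_force: 4.2
clock: 61.38
position: [0.3736, 0.0482, 0.2158]
ee_rot: [-2.174, -2.266, 0.003]
force: [-0.6, -0.2, -0.3]
width: 0.403
gripper_force: 0.0
0.93 (array([548.9, 257.5,  91.8]), np.float64(0.117))
0.9 (array([466.4, 253. ,  90.6]), np.float64(0.095))
0.71 (array([ 453.4, -175.2,   51.5]), np.float64(0.122))
0.62 (array([611.2, 390.4,  64.2]), np.float64(0.805))
0.61 (array([ 295.5, -188.8,  -23.3]), np.float64(0.057))
TCP [377.1  51.6 216.4] ydir 2.5 tilt 0.1 j7 -0.22 w 0.40 gf 0.0 F [-0.   0.7 -0.1] t 61.5
 turn units [ 0.   -0.03 22.48]  shift units now-frame [15.36  8.65 -1.65]  after-turn frame [  8.67 -15.34  -1.68]
```

View pics/c7.png

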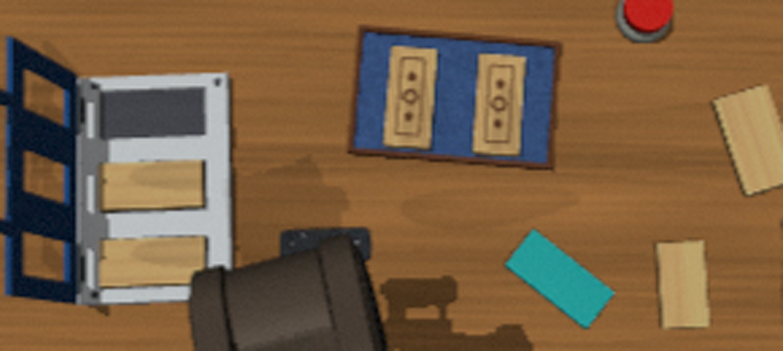

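The picture shows both blanks flat in their pockets, at (155,185) and (150,260). Both engraved lids lie side by side in the tray, at (410,97) and (498,105). Next I close the frame.

```bash
python3 -m handwheel '[[0,0,-0.3,0,0,-1],[0,0,-0.3,0,0,-1],[0,0,-0.3,0,0,-1],[0,0,-0.3,0,0,-1],[0,0,-0.3,0,0,-1],[0,0,-0.3,0,0,-1],[0,0,-0.3,0,0,-1],[0,0,-0.3,0,0,-1]]' 0.4 >/dev/null
python3 -m handwheel '[[0,0,0,0,0,-1],[0,0,0,0,0,-1],[0,0,0,0,0,-1],[0,0,0,0,0,-1],[0,0,0,0,0,-1],[0,0,0,0,0,-1],[0,0,0,0,0,-1],[0,0,0,0,0,-1]]' >/dev/null
python3 -m handwheel '[[0,0,0,0,0,-1],[0,0,0,0,0,-1],[0,0,0,0,0,-1],[0,0,0,0,0,-1],[0,0,0,0,0,-1],[0,0,0,0,0,-1],[0,0,0,0,0,-0.5],[0,0,0,0,0,0]]' >/dev/null
python3 -c "
from h import *
plan(541,363,262,92.6)"
```

```text
TCP [378.1  52.9 264. ] ydir 92.7 tilt 0.0 j7 1.33 w 0.40 gf 0.0 F [1.  0.6 0.2] t 63.5
 turn units [0.   0.01 0.04]  shift units now-frame [-8.88 15.1   0.11]  after-turn frame [-8.84 15.12  0.1 ]
```

```bash
python3 -m handwheel '[[-0.59,1,0,0,0,0],[-0.59,1,0,0,0,0],[-0.59,1,0,0,0,0],[-0.59,1,0,0,0,0],[-0.59,1,0,0,0,0],[-0.59,1,0,0,0,0],[-0.59,1,0,0,0,0],[-0.59,1,0,0,0,0]]' >/dev/null
python3 -m handwheel '[[-0.59,1,0,0,0,0],[-0.59,1,0,0,0,0],[-0.59,1,0,0,0,0],[-0.59,1,0,0,0,0],[-0.59,1,0,0,0,0],[-0.59,1,0,0,0,0],[-0.59,1,0,0,0,0],[0,0,0,0,0,0]]' >/dev/null
python3 -m handwheel '[[0,0,0,0,0,0],[0,0,0,0,0,0]]' 
python3 - <<'E'
from h import *
plan(541,363,208,92.6)
d=snap('scene')
print([np.round(np.array(t['point'])*[640,400],1) for t in place_of('frame_bar','scene')[:2]],proj(d,[[.541,.363,.226],[.541,.361,.227]]))
cv2.imwrite('pics/c8.png',cv2.resize(d['image'][120:300,370:530,::-1],None,fx=3,fy=3))
E
```

```text
clock: 64.98
position: [0.5405, 0.3595, 0.2633]
ee_rot: [0.07, -3.14, 0.001]
force: [-0.4, -0.0, 0.3]
width: 0.401
gripper_force: 0.0
TCP [540.5 359.5 263.3] ydir 92.6 tilt 0.1 j7 1.01 w 0.40 gf 0.0 F [-0.4 -0.   0.3] t 65.0
 turn units [-0.01 -0.01 -0.01]  shift units now-frame [-0.03  0.17  2.76]  after-turn frame [-0.03  0.17  2.76]
[array([471.8, 195.5]), array([255.7, 187.3])] [[471.4718929  194.99885266]
 [470.71901136 194.42268588]]
```

View pics/c8.png

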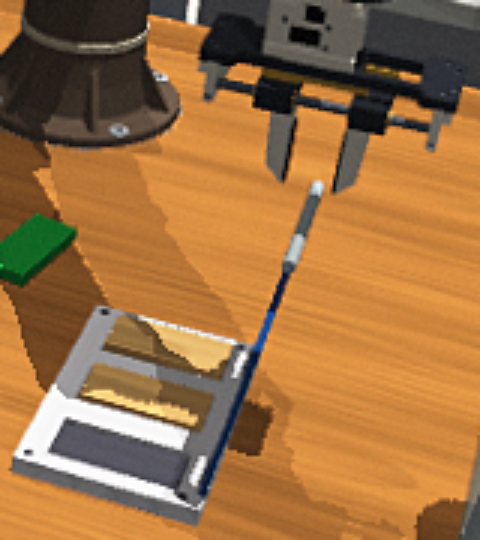

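The bar sits between the open fingers, at (318,187) in the crop. I descend, grip and swing the frame shut.

```bash
python3 -m handwheel '[[0,0.17,0.8,0,0,0],[0,0,0.8,0,0,0],[0,0,0.8,0,0,0],[0,0,0.25,0,0,0],[0,0,0,0,0,0]]'
python3 -m handwheel '[[0,0,0,0,0,0],[0,0,0,0,0,0],[0,0,0,0,0,0],[0,0,0,0,0,0],[0,0,0,0,0,0],[0,0,0,0,0,0],[0,0,0,0,0,0]]' 0 20
python3 -c "
from h import *
plan(541,363,208,92.6)"
```

```text
clock: 65.5
position: [0.5397, 0.362, 0.2098]
ee_rot: [0.07, -3.139, 0.002]
force: [-0.0, -1.2, 0.7]
width: 0.399
gripper_force: 0.0
clock: 66.08
position: [0.5408, 0.3632, 0.2114]
ee_rot: [-0.071, 3.14, 0.001]
force: [-1.0, -1.4, 5.7]
width: 0.11
gripper_force: 20.0
TCP [540.8 363.2 211.4] ydir 92.6 tilt 0.1 j7 1.01 w 0.11 gf 20.0 F [-1.  -1.4  5.7] t 66.1
 turn units [ 0.01  0.01 -0.  ]  shift units now-frame [-0.01 -0.01  0.17]  after-turn frame [-0.01 -0.01  0.17]
```

```bash
python3 -m handwheel '[[0,-0.98,-0.08,0,0,0],[0,-0.99,0.02,0,0,0],[0,-0.98,0.12,0,0,0],[0,-0.97,0.22,0,0,0],[0,-0.94,0.31,0,0,0],[0,-0.9,0.4,0,0,0]]'
python3 -m handwheel '[[0,-0.86,0.49,0,0,0],[0,-0.8,0.58,0,0,0],[0,-0.74,0.65,0,0,0],[0,-0.68,0.72,0,0,0],[0,-0.6,0.79,0,0,0]]'
python3 -m handwheel '[[0,-0.52,0.84,0,0,0],[0,-0.43,0.89,0,0,0],[0,-0.34,0.93,0,0,0],[0,0,0,0,0,0]]'
python3 -c "
from h import *
plan(550.5,139.3,14,92.6)"
```

```text
clock: 66.58
position: [0.5458, 0.2479, 0.1914]
ee_rot: [-0.072, 3.14, 0.002]
force: [1.6, 1.6, 1.4]
width: 0.11
gripper_force: 20.0
clock: 67.0
position: [0.549, 0.174, 0.1262]
ee_rot: [-0.071, 3.14, 0.001]
force: [0.4, 2.6, -0.4]
width: 0.115
gripper_force: 20.0
clock: 67.33
position: [0.55, 0.1475, 0.0704]
ee_rot: [0.069, -3.14, 0.001]
force: [2.2, 0.2, -2.2]
width: 0.109
gripper_force: 20.0
TCP [550.  147.5  70.4] ydir 92.5 tilt 0.1 j7 1.36 w 0.11 gf 20.0 F [ 2.2  0.2 -2.2] t 67.3
 turn units [-0.01 -0.01 -0.02]  shift units now-frame [-0.01 -0.41  2.82]  after-turn frame [-0.   -0.41  2.82]
```

```bash
python3 -m handwheel '[[0,-0.2,0.8,0,0,0],[0,-0.14,0.8,0,0,0],[0,-0.06,0.6,0,0,0],[0,-0.02,0.4,0,0,0],[0,0,0.1,0,0,0],[0,0,0,0,0,0]]'
python3 -m handwheel '[[0,0,0.1,0,0,0],[0,0,0,0,0,0]]'
python3 -m handwheel '[[0,0,0.1,0,0,0],[0,0,0,0,0,0]]'
python3 -m handwheel '[[0,0,0.1,0,0,0],[0,0,0,0,0,0]]'
```

```text
clock: 67.83
position: [0.5503, 0.1394, 0.0187]
ee_rot: [0.07, -3.14, 0.002]
force: [0.6, -5.5, -1.7]
width: 0.111
gripper_force: 20.0
clock: 68.0
position: [0.5503, 0.1394, 0.0173]
ee_rot: [0.07, -3.14, 0.002]
force: [0.2, -5.2, -1.9]
width: 0.11
gripper_force: 20.0
clock: 68.17
position: [0.5503, 0.1394, 0.0155]
ee_rot: [0.07, -3.14, 0.001]
force: [0.6, -6.0, -2.8]
width: 0.11
gripper_force: 20.0
clock: 68.33
position: [0.5504, 0.1394, 0.0136]
ee_rot: [0.07, -3.141, 0.001]
force: [0.9, -5.6, -2.3]
width: 0.11
gripper_force: 20.0
```

```bash
python3 -m handwheel '[[0,0,0.1,0,0,0],[0,0,0,0,0,0]]'
python3 -m handwheel '[[0,0,0.1,0,0,0],[0,0,0,0,0,0]]'
python3 -c "
from h import *
d=snap('scene');plan(550,139,14,92.6)
cv2.imwrite('pics/c9.png',cv2.resize(d['image'][180:300,330:490,::-1],None,fx=4,fy=4))"
```

```text
clock: 68.5
position: [0.5504, 0.1394, 0.0123]
ee_rot: [0.07, -3.141, 0.001]
force: [-2.8, -5.8, 7.7]
width: 0.112
gripper_force: 20.0
clock: 68.67
position: [0.551, 0.1394, 0.0112]
ee_rot: [-0.07, 3.14, -0.001]
force: [-4.4, -7.8, 17.9]
width: 0.111
gripper_force: 20.0
TCP [551.  139.4  11.2] ydir 92.5 tilt 0.1 j7 1.39 w 0.11 gf 20.0 F [-3.4 -7.2 18.1] t 68.7
 turn units [-0.01  0.02 -0.02]  shift units now-frame [ 0.05 -0.02 -0.14]  after-turn frame [ 0.05 -0.02 -0.14]
```

View pics/c9.png

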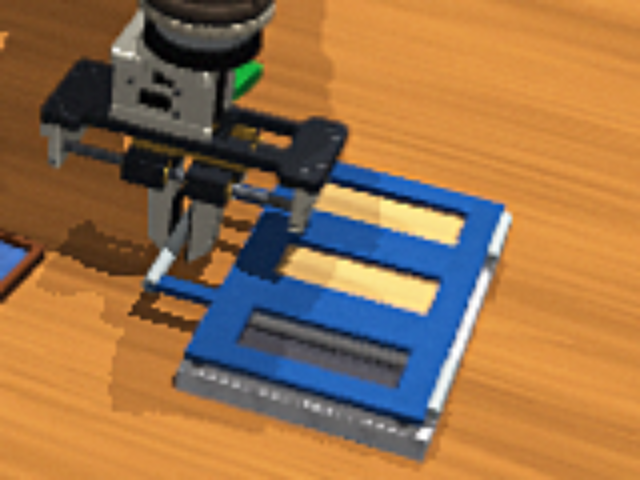

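The frame lies flat, as it did at the start, and there is a firm stop at the bar. I release it, rise and check.

```bash
python3 -m handwheel '[[0,0,-0.05,0,0,0],[0,0,0,0,0,0],[0,0,0,0,0,0],[0,0,0,0,0,0],[0,0,0,0,0,0]]' 0.35
python3 -m handwheel '[[0,0,-0.4,0,0,0],[0,0,-0.6,0,0,0],[0,0,-1,0,0,0],[0,0,-1,0,0,0],[0,0,-1,0,0,0],[0,0,-1,0,0,0],[0,0,-1,0,0,0],[0,0,-1,0,0,0]]' >/dev/null
python3 -m handwheel '[[1,-1,-0.5,0,0,0],[1,-1,0,0,0,0],[1,-1,0,0,0,0],[1,-1,0,0,0,0],[1,-1,0,0,0,0],[1,-1,0,0,0,0],[1,-0.5,0,0,0,0],[1,0,0,0,0,0]]'
python3 -m handwheel '[[0,0,0,0,0,0],[0,0,0,0,0,0],[0,0,0,0,0,0],[0,0,0,0,0,0]]'
python3 - <<'E'
from h import *
d=snap('top');s=snap('scene')
a=cv2.resize(d['image'][120:280,160:460,::-1],None,fx=2,fy=2,interpolation=cv2.INTER_CUBIC);b=cv2.resize(s['image'][205:305,360:510,::-1],None,fx=4,fy=2.6,interpolation=cv2.INTER_CUBIC)
cv2.imwrite('pics/c10.png',np.vstack([a,b]))
print(rects('frame','top',d,.0325)[:1])
E
```

```text
clock: 69.13
position: [0.5505, 0.1409, 0.0101]
ee_rot: [-0.072, 3.141, 0.001]
force: [0.4, -0.5, 0.2]
width: 0.343
gripper_force: 0.0
clock: 70.47
position: [0.3957, 0.0008, 0.1611]
ee_rot: [-0.065, 3.14, -0.0]
force: [0.3, 1.1, -0.0]
width: 0.35
gripper_force: 0.0
clock: 70.8
position: [0.3977, 0.0036, 0.1607]
ee_rot: [-0.072, 3.139, 0.0]
force: [-0.2, -0.6, -0.1]
width: 0.349
gripper_force: 0.0
[(0.68, [548.5, 230.8, 246.7, 200.7, 2.6], [212.0, 198.0], 3427)]
```

View pics/c10.png

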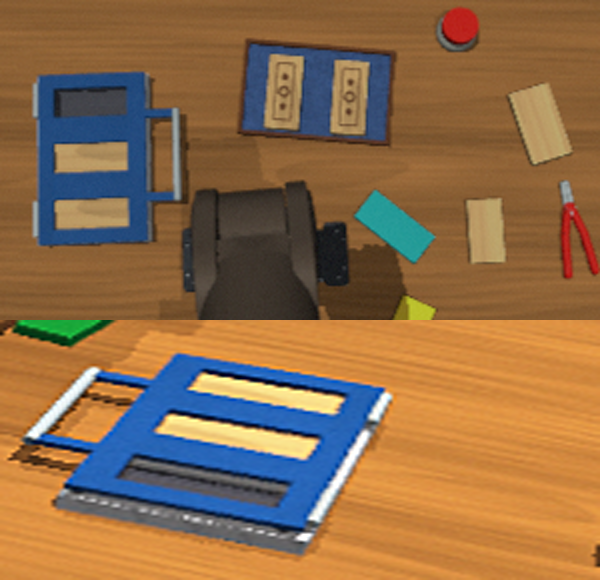

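The frame is closed flat over the two blanks, at (92,157) and (92,213). Both engraved lids are in the tray, and the wrong-size lids, jar and pliers have not moved. The robot is clear of everything, so I hand in.

```bash
python3 -c "
from cell import sign_off
print(sign_off())"
```

```text
the job is handed in; nothing more can be done
None
```

The job is handed in, with no verdict returned: both engraved lids lie in the tray, both right-size blanks are seated in pockets 1 and 2, the frame is closed flat, and the wrong-size lids, jar and pliers were left alone.

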